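# Hang the guard door on its lift-off hinge pins

### The job

Take the guard door out of its rest by the grip on its top edge and, holding it wide open (square to the front of the cut-off housing), lower both of its knuckles onto the two hinge pins until they are fully down on the lugs; the hinge plate is adjustable, so find the pins by feel. Then swing the door shut against its rubber buffers. Work gently, with a light touch: do not force, knock or drop the door, and leave the other things on the bench where they are.

Things in the scene. Friction and masses are not known exactly. Their poses are not given: they have to be found in the camera images.
- housing: fixed grey guard housing of a small cut-off wheel, 140 deep x 190 wide x 184 mm high (motor behind it), open in front. Origin: centre of its underside on the bench; x points to its back, y to its left (hinge side, seen from the front), z up. Flat front face at x = -70 mm. On the left of the front face an adjustable steel hinge plate carries two lugs with upright pins, one above the other.
- hinge_mark (a point): point at x = -92, y = +65, z = 45 mm of the housing: on the pin axis, level with the lower lug's top, if the hinge plate were in the middle of its slots. The plate is clamped in level slots: the true (vertical) pin axis is at the same x and anywhere up to 12 mm to either side along the housing's y. It is not measured; it stays put under working loads.
- upper_mark (a point): point 80 mm above hinge_mark, level with the upper lug's top. Each lug (8 mm thick, 18 mm wide) carries a plain pin 8 mm thick standing 20 mm above the lug's top, slightly chamfered: tips at z = 65 and 145 mm. Both pins are on the one axis. The knuckles come to rest on the lug tops (z = 45 and 125 mm). Keep the force on them below 35 N.
- buffer (a point): front end of the two rubber buffers that stop the shut door: 12 mm thick, at y = -67, z = 55 and 145 mm of the housing, standing 10 mm out from its front face. This point is midway between their ends (x = -80, y = -67, z = 100 mm)
- door: loose lift-off guard door, 0.28 to 0.42 kg: upright panel 132 x 140 x 8 mm, aluminium frame with clear pane. Origin on the knuckle axis, level with the panel's lower edge; z up. Panel: y = -17 to -149, z = 0 to 140, middle plane x = +8 mm; outer face looks to -x. Shut: axes parallel to the housing's; wide open: turned -90 degrees (clockwise from above). Starts upright in its rest, knuckles away from the robot.
- door_knuckle (a point): centre of the lower knuckle's lower end (door frame 0, 0, 15 mm); fully seated it is level with the lower lug's top, z = 45 mm of the housing. Each knuckle is an upright steel tube on the axis, 28 mm outside, hole 9.8 mm right through, 24 mm long.
- upper_knuckle (a point): centre of the upper knuckle's lower end (door frame 0, 0, 95 mm), 80 mm above the lower one, so that both meet their pins at once
- door_grip (a point): centre of the top face of the door's black grip block (door frame 8, -80, 174 mm). The block is 36 mm along the panel (door y), 20 mm across it (door x) and 34 mm high down to the panel's top edge, which is clear to both sides of it. The centre of mass is nearly below it.
- door_edge (a point): middle of the door's free upright edge (door frame 8, -149, 70 mm); with the door shut it is at x = -84 mm in the housing's frame. The door swings freely on the pins.
- door_rest: fixed grey grooved rest, 70 x 100 mm, 57 mm high, in whose 10 mm groove (along its y, floor at z = 12 mm) the door stands at the start, the panel's middle over that of the rest; origin: centre of its underside
- screwdriver_flat: bystander, loose: flat screwdriver with a yellow handle, 169 mm long, lying; origin: centre of its underside
- hex_key: bystander, loose: black hexagon key, 99 x 32 mm, lying; origin: centre of its underside
- specimen_0: bystander, loose: mounted specimen, a black disc 30 mm across, 18 mm high; origin: centre of its underside
- specimen_3: bystander, loose: mounted specimen, a green disc 30 mm across, 19 mm high; origin: centre of its underside
- die_plug_1: bystander, loose: steel die plug, 29 mm across, 22 mm high; origin: centre of its underside
- etchant: bystander, loose: small brown bottle, 52 mm across, 105 mm high; origin: centre of its underside
- tape_roll: bystander, loose: roll of tape lying flat, 100 mm across, 25 mm high; origin: centre of its underside
- powder_jar: bystander, loose: white jar with a black cap, 66 mm across, 84 mm high; origin: centre of its underside
There are look-alikes about, which are no part of the job. Leave any orange look-alike of the door_rest alone.

How it is judged:
By the outcome, as a careful person would: the job done as asked, in the order asked, and still so for the second after the job is handed in, with the robot touching nothing.
It also fails if it takes over 72 s, if anything falls off the work surface, if the arm or the gripper's body presses on something with over 40 N, if the wrist force passes 120 N, or if a joint passes its speed limit or range.

### The arm

A 6-joint arm with a two-finger parallel gripper is mounted at the origin on a cart in front of the work surface, level with it; the furniture and walls round the work are solid. World frame = base frame: x ahead of the robot, y to its left, z up, the work surface at z = 0. Lengths are in m, angles in rad, forces in N, time in s.
With the tool pointing down it reaches from about 0.35 to 0.775 m from the base axis. Payload 7.3 kg.
Tool frame: the origin (TCP) lies on the centre line of the jaws, within the pads' length; the fingertips stand tip_reach ahead of it and the grasp point (between the pads) lies 6 mm ahead of it (tip_reach is the distance from the TCP to the fingertips, in m); x points along the fingers, y is the direction in which the jaws open and shut, and the axes are right-handed (so a half turn about x gives the same grasp; the last joint's range is limited). The gripper opens to 92 mm and grips with 3 to 60 N. Pads are 19 mm wide; open, the fingers measure 130 mm over their backs; the gripper's body (75 mm by 190 mm) begins 47 mm behind the grasp point.
Start: joints at [-1.43, 0.342, 1.524, -0, 1.275, -0.146], TCP at [0.149, -0.504, 0.252] pointing down, gripper open.
Joint ranges: [-2.53, 2.53], [-0.77, 2.02], [0.04, 2.7], [-1, 4.14], [0.28, 2.66], [-3.11, 3.11]. Speed limits (rad/s): [2.57, 2.57, 3.14, 3.14, 3.14, 3.14].

### API

Orientations are given as [roll, pitch, yaw] about the fixed x, y, z axes, in that order (R = Rz(yaw) Ry(pitch) Rx(roll)).
In Python, from cell import observe, read_camera, get_calibration, hand_in, tip_reach gives the robot as it stands. The module is installed in compiled form; this text tells all that it offers.
- The arm moves only by the shell command python3 -m crank 'ROWS' [FORCE]. ROWS is JSON, a list of rows, each an object of numbers: "fingers": the opening, from -1 (shut) to 1 (fully open); "tx", "ty", "tz": the shift along the tool's x, y, z in units of 40 mm (1.0 is 40 mm); "roll": the turn about the tool's x in units of 10 degrees (1.0 is 10 degrees). In form: [{"fingers": .., "tx": .., "ty": .., "tz": .., "roll": ..}, ...]. A call has exactly 8 rows; each row is the pose to reach, as a shift and turn from the pose commanded when the call began, along the tool's axes at that moment; what a row does not reach only later rows make up. A row lasts 1/8 s, in which the tool goes at most 62.5 mm and 10.7 degrees, less where a joint would pass 70% of its speed; a pose out of reach is approached as far as the arm can. A call with a gripper value outside its range is refused whole. The fingers move at their own pace and stop on an object; FORCE is the grip in N (left out, the last holds). Time passes only in rows, so rows that repeat a pose let the fingers close, or fill a call up. It gives the time, the measured TCP pose, the force and the opening at its end, in the units of the state.
- observe(): the state, without advancing time (a new reading comes with each control period).
- read_camera(name): name is "scene" or "top"; returns (picture, depth): 420x560x3 uint8, red, green, blue; 420x560 float32, m along the optical axis (not along the pixel's ray), 0 where there is no reading.
- get_calibration(name): a dict with "vertical_fov" (degrees; the focal length in pixels is half the picture's height over the tangent of half this angle, whatever the lens; pixels are square), "cx", "cy" (the principal point, pixels), "dist_coeffs" ([k1, k2, p1, p2, k3] as OpenCV has them; the pictures are not rectified), "pose" (4x4, takes a point from camera to world coordinates). Camera axes: x right, y down, z forward; pixel columns grow to the right and rows downward; lengths in m; the calibration is good to about 2 mm. A picture is of the moment at which its call begins. get_calibration takes no time and is no camera call.
- hand_in(): hands the job in, once; it reports no verdict.
The state is a dict: "time": time; "qpos": joint angles; "qvel": joint speeds; "joint_efforts": joint torques, N m; "tool_pos": TCP position; "tool_rot": TCP orientation; "contact_force": force on the tool from outside, world axes, zero at the start; "torque": the same for the moment, N m; "opening": finger opening in m.
Only numpy, scipy, OpenCV 4.12 (cv2) and the standard library are available. Lean on these libraries where they do the work, as an engineer would, in place of code of your own. Each camera call takes 0.05 s, during which the arm holds its last target. There are 200 camera calls.

## Working session

There is one attempt and no reset: what is moved stays moved. The work goes in short steps, Python scripts to look and compute and a shell command to move; the robot and the scene stay as the last step left them, time stands still between calls to the robot, and variables do not carry over. Pictures are saved under pics/ and viewed, about 8 in all and at most 12, crops included, and the job is handed in when it is done.

```bash
mkdir -p pics
cat > h.py <<'E'
import numpy as np, cv2
from cell import *
def K(n):
    c=get_calibration(n); f=210/np.tan(np.radians(c["vertical_fov"])/2)
    return np.array([[f,0,c["cx"]],[0,f,c["cy"]],[0,0,1]]),np.array(c["dist_coeffs"],float),np.array(c["pose"])
def px2w(n,u,v,d):
    k,D,P=K(n); p=cv2.undistortPoints(np.array([[[u,v]]],float),k,D)[0,0]
    return (P@np.array([p[0]*d,p[1]*d,d,1]))[:3]
def ray_z(n,u,v,z):
    k,D,P=K(n); p=cv2.undistortPoints(np.array([[[u,v]]],float),k,D)[0,0]
    r=P[:3,:3]@np.array([p[0],p[1],1]); o=P[:3,3]; return o+r*(z-o[2])/r[2]
def w2px(n,X):
    k,D,P=K(n); T=np.linalg.inv(P); X=np.atleast_2d(X).astype(float)
    return cv2.projectPoints(X,cv2.Rodrigues(T[:3,:3])[0],T[:3,3],k,D)[0][:,0]
def snap(n,name):
    im,d=read_camera(n); cv2.imwrite(f"pics/{name}.png",im[:,:,::-1]); np.save(f"pics/{name}.npy",d); return im,d
def cloud(n,d):
    k,D,P=K(n); vv,uu=np.mgrid[0:420,0:560]
    p=cv2.undistortPoints(np.stack([uu,vv],-1).reshape(-1,1,2).astype(float),k,D)[:,0]
    q=np.c_[p*d.reshape(-1,1),d.reshape(-1)]; return (q@P[:3,:3].T+P[:3,3]).reshape(420,560,3)
E
python3 - <<'E'
from h import *
for n in("scene","top"):
    snap(n,n+"0"); print(n,get_calibration(n)["pose"])
print(observe(),tip_reach)
E
```

```text
scene [[ 0.8509675  -0.37587215  0.3668439   0.18030539]
 [-0.52518428 -0.600998    0.60248061 -0.63617135]
 [-0.00598323 -0.70535206 -0.70883191  0.87462611]
 [ 0.          0.          0.          1.        ]]
top [[-0.00815468 -0.99031191  0.13862112  0.40495551]
 [-0.99973717  0.01104447  0.02009025 -0.00934966]
 [-0.02142661 -0.13842085 -0.99014169  1.24226476]
 [ 0.          0.          0.          1.        ]]
{'time': 0.1, 'qpos': array([-1.42997287e+00,  3.42645868e-01,  1.52491275e+00, -3.69179854e-05,
        1.27542822e+00, -1.45990821e-01]), 'qvel': array([-0.00195723, -0.00247381, -0.00305844,  0.00079873,  0.00069838,
        0.00069271]), 'joint_efforts': array([ 1.50513693e-03, -4.32006776e+01, -2.44692189e+01,  7.19453604e-02,
        5.25599916e-02, -4.16430453e-05]), 'tool_pos': array([ 0.14848986, -0.50321351,  0.25112123]), 'tool_rot': array([-1.69146991,  1.5694017 ,  1.73694779]), 'contact_force': array([-0.16632191,  0.33254208,  0.12777093]), 'torque': array([ 0.02601938, -0.03681469, -0.0051027 ]), 'opening': 0.09184035267702927} 0.025
```

View pics/scene0.png

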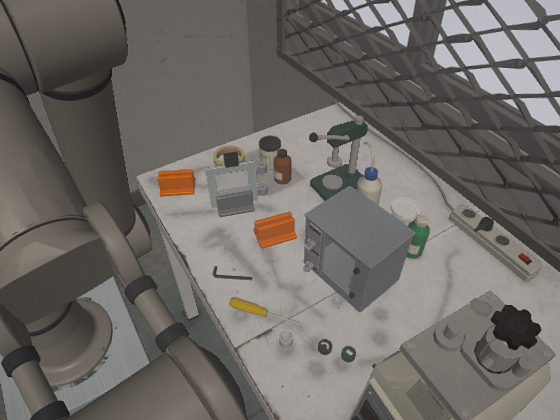

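View pics/top0.png

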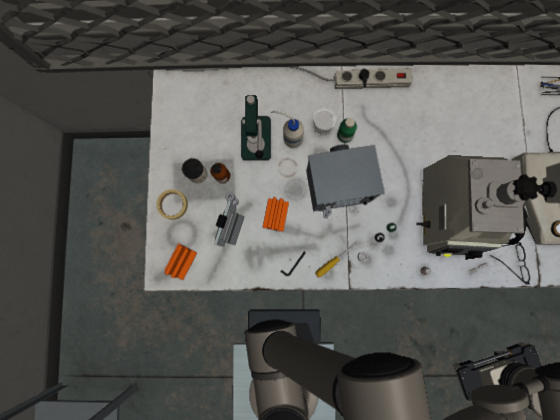

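The scene view shows the door in the grey rest at (233,185), orange look-alikes at (176,182) and (275,230), and the grey housing with its hinge plate at (358,245). In the top view the door is at (229,222), the orange rests at (180,262) and (276,213), and the housing at (345,178). The grey rest with the door in it is the one meant, so I'll confirm it in an enlarged crop.

Run:
```python
from h import *
t=cv2.imread("pics/top0.png"); s=cv2.imread("pics/scene0.png")
a=cv2.resize(t[180:260,200:260],None,fx=6,fy=6,interpolation=cv2.INTER_CUBIC)
b=cv2.resize(t[140:220,300:390],None,fx=5,fy=5,interpolation=cv2.INTER_CUBIC)
b=np.vstack([b,np.zeros((80,450,3),np.uint8)])[:480,:440]
cv2.imwrite("pics/c1.png",np.hstack([a,b]))
d=np.load("pics/top0.npy"); C=cloud("top",d)
def rect(m,l):
    p=C[m]; r=cv2.minAreaRect(p[:,:2].astype(np.float32)*1000); print(l,len(p),r,np.median(p[:,2]))
M=np.zeros((420,560),bool)
R=M.copy(); R[130:225,295:395]=1
rect(R&(abs(C[...,2]-.184)<.008),"housing top")
R=M.copy(); R[185:260,205:250]=1
for z,w in((.186,.008),(.152,.006),(.057,.006)): rect(R&(abs(C[...,2]-z)<w),z)
m=R&(abs(C[...,2]-.186)<.012); print(C[m][:,:].mean(0), np.argwhere(m).mean(0))
m=R&(C[...,2]>.1); p=C[m][:,:2]; print("line",cv2.fitLine(p.astype(np.float32),cv2.DIST_HUBER,0,.01,.01).ravel())
print(np.round(C[R&(C[...,2]>.05)][:,2].max(),3))
```

```text
housing top 3456 ((651.1483154296875, -183.96478271484375), (147.11216735839844, 197.49310302734375), 8.660889625549316) 0.18315075690698557
0.186 91 ((521.5608520507812, 173.08424377441406), (20.144235610961914, 35.71114730834961), 73.0023422241211) 0.18530084289329696
0.152 98 ((519.9638061523438, 173.6939697265625), (9.046504974365234, 128.1100311279297), 71.51998901367188) 0.15143715033617078
0.057 149 ((530.7686157226562, 161.9393310546875), (20.293907165527344, 151.80946350097656), 75.05890655517578) 0.05590424973486452
[0.52070687 0.17215513 0.1848014 ] [221.03157895 220.6       ]
line [ 0.9590353  -0.2832866   0.51573277  0.17263052]
1.242
```

View pics/c1.png

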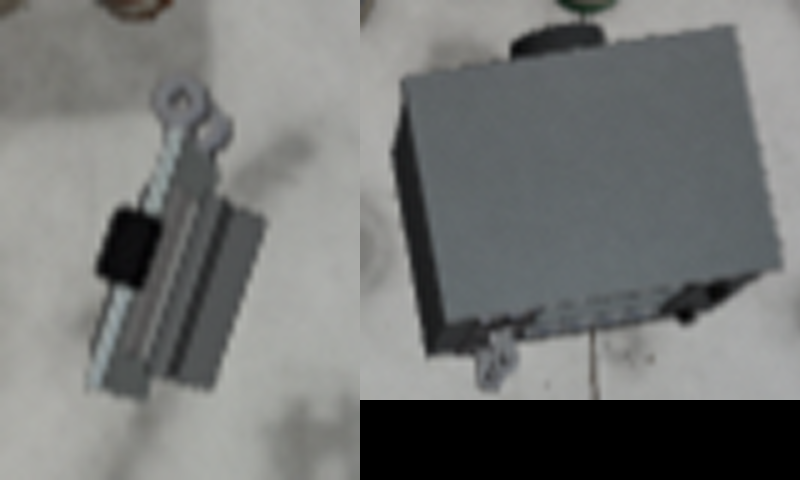

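Crop confirmed: left half is the door, with a black grip block and two knuckle rings at the far end, in the grey rest. Right half is the housing top, with lug and pin sticking out near crop (495,360), i.e. pixel (327,212). One more close measurement of the hinge and the front face.

Run:
```python
from h import *
t=cv2.imread("pics/top0.png"); s=cv2.imread("pics/scene0.png")
a=cv2.resize(t[198:224,312:342],None,fx=13,fy=13,interpolation=cv2.INTER_CUBIC)
b=cv2.resize(s[215:285,295:335],None,fx=8,fy=8,interpolation=cv2.INTER_CUBIC)
h=560; a=np.vstack([a,np.zeros((h-a.shape[0],a.shape[1],3),np.uint8)])
cv2.imwrite("pics/c2.png",np.hstack([a,b])); print(a.shape,b.shape)
C=cloud("scene",np.load("pics/scene0.npy"))
th=np.radians(8.66); c0=np.array([.651,-.184])
L=(C[...,:2]-c0)@np.array([[np.cos(th),-np.sin(th)],[np.sin(th),np.cos(th)]])
z=C[...,2]
m=(abs(L[...,0]+.07)<.006)&(abs(L[...,1])<.1)&(z>.01)&(z<.178)
print("front pts",m.sum(),np.median(L[m],0)); p=L[m]
f=np.polyfit(p[:,1],p[:,0],1); 
for _ in range(5):
    r=p[:,0]-np.polyval(f,p[:,1]); k=abs(r)<.003; f=np.polyfit(p[k,1],p[k,0],1)
print("front: slope deg",np.degrees(np.arctan(f[0])),"x at0",f[1],k.sum(),r.std())
m=(abs(z-.184)<.006)&(abs(L[...,0])<.09)&(abs(L[...,1])<.12)
r=cv2.minAreaRect(C[m][:,:2].astype(np.float32)*1000); print("top(scene)",r)
# left/right side extents
for n,d in(("scene",C),("top",cloud("top",np.load("pics/top0.npy")))):
    pass
m=(L[...,0]>-.112)&(L[...,0]<-.076)&(abs(L[...,1]-.065)<.03)&(z>.03)
for v,u in np.argwhere(m)[::3]: print(u,v,np.round(L[v,u]*1000,1),round(z[v,u]*1000))
```

```text
(560, 390, 3) (560, 320, 3)
front pts 1837 [-0.06892848 -0.00651968]
front: slope deg -0.9723700874356798 x at0 -0.06951347132151531 1626 0.001960130684954518
top(scene) ((652.5224609375, -186.86692810058594), (148.52821350097656, 197.4390106201172), 8.444327354431152)
311 229 [-76.4  65.8] 162
308 239 [-89.5  60.3] 144
308 240 [-93.4  56.3] 147
308 241 [-93.   56.5] 143
311 241 [-78.9  60.9] 128
309 242 [-91.9  54.3] 141
312 242 [-78.1  58.4] 126
307 243 [-94.1  58.1] 135
310 243 [-83.1  59.5] 126
313 243 [-78.7  54.5] 127
307 244 [-94.7  57.3] 133
310 244 [-85.3  57.2] 126
313 244 [-79.2  53.8] 124
305 245 [-96.8  61.3] 128
308 245 [-93.4  55.4] 130
311 245 [-86.1  53.2] 127
314 245 [-78.8  50.9] 123
305 246 [-98.   59.9] 126
308 246 [-93.9  54.6] 128
311 246 [-86.7  52.4] 124
314 246 [-78.5  51. ] 119
306 247 [-98.5  56.1] 127
309 247 [-92.1  53.1] 125
312 247 [-84.8  50.9] 121
306 248 [-99.5  55. ] 125
309 248 [-95.3  49.8] 127
305 249 [-99.2  58.2] 118
308 249 [-96.9  51.1] 123
307 250 [-98.1  52.8] 119
310 250 [-78.  63.] 93
307 261 [-89.5  59.2] 65
307 262 [-90.2  58.3] 63
307 263 [-93.5  54.8] 66
310 263 [-76.9  61.1] 45
308 264 [-90.7  54.2] 60
311 264 [-77.2  57.4] 45
306 265 [-94.8  56.4] 57
309 265 [-82.6  58.5] 45
312 265 [-76.7  54.3] 44
304 266 [-93.7  64. ] 45
307 266 [-92.6  55.2] 53
310 266 [-83.1  54.5] 45
313 266 [-76.4  51.1] 43
305 267 [-95.2  58.9] 48
308 267 [-90.4  53.8] 48
311 267 [-82.6  51.5] 44
303 268 [-97.7  63. ] 42
306 268 [-94.5  56.2] 46
309 268 [-89.3  51.4] 46
303 269 [-98.7  61.7] 40
306 269 [-96.   54.4] 45
309 269 [-91.3  49.2] 46
305 270 [-99.1  54.5] 44
308 270 [-94.5  49.1] 45
306 271 [-97.  53.] 39
309 271 [-91.5  48.6] 39
```

View pics/c2.png

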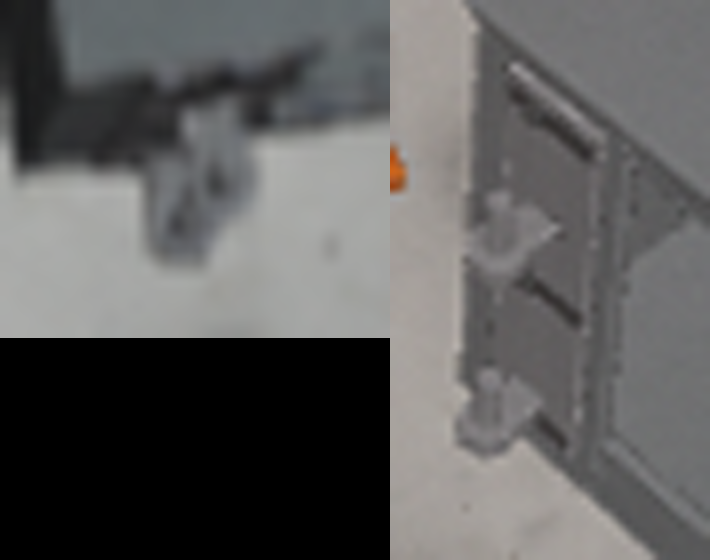

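```bash
cat >> h.py <<'E'
from scipy.spatial.transform import Rotation as Ro
def tool():
    o=observe(); return o,np.array(o["tool_pos"]),Ro.from_euler("xyz",o["tool_rot"]).as_matrix()
def yang(R): return np.degrees(np.arctan2(R[1,1],R[0,1]))
def plan(p,ya=None):
    """shift/roll to put TCP at p, tool y at angle ya (mod 180)"""
    o,q,R=tool(); s=R.T@(np.array(p)-q)/.04
    r=0 if ya is None else (-(ya-yang(R))+90)%180-90
    print("tx %.3f ty %.3f tz %.3f roll %.2f"%(*s,r/10),"| now",np.round(q,4),"yang %.2f"%yang(R),"F",np.round(o["contact_force"],1),"q6 %.2f"%o["qpos"][5],"t %.1f"%o["time"],"op %.4f"%o["opening"])
E
python3 - <<'E'
from h import *
C=cloud("scene",np.load("pics/scene0.npy"))
th=np.radians(8.66); c0=np.array([.651,-.184]); Rl=np.array([[np.cos(th),-np.sin(th)],[np.sin(th),np.cos(th)]])
L=(C[...,:2]-c0)@Rl; z=C[...,2]
for lo,hi in((-.095,.025),(-.095,-.03)):
    m=(abs(L[...,0]+.07)<.005)&(L[...,1]>lo)&(L[...,1]<hi)&(z>.01)&(z<.178); p=L[m]
    for _ in range(6):
        f=np.polyfit(p[:,1],p[:,0],1); r=p[:,0]-np.polyval(f,p[:,1]); p=p[abs(r)<.0025]
    print("slope",np.degrees(np.arctan(f[0])),f[1],len(p))
for n,u,v,zz in(("scene",308.75,239.4,.145),("scene",307.4,261.5,.065),("top",329.1,211.5,.125),("top",326,215.3,.045)):
    w=ray_z(n,u,v,zz)[:2]; print(n,zz,np.round(w,4),"local",np.round((w-c0)@Rl*1000,1))
o,p,R=tool(); print(np.round(R,2))
plan([.45,-.2,.25],-107.5); plan([.521,.1725,.25],-107.5)
Ct=cloud("top",np.load("pics/top0.npy"))
m=np.zeros((420,560),bool); m[185:260,205:250]=1; m&=(abs(Ct[...,2]-.152)<.008)
p=Ct[m]; print("panel top edge",cv2.fitLine(p[:,:2].astype(np.float32),cv2.DIST_HUBER,0,.01,.01).ravel())
E
```

```text
slope -0.2640351828019183 -0.06872600283435644 916
slope -0.46125844064574856 -0.06898167480017639 702
scene 0.145 [ 0.5535 -0.1406] local [-89.8  57.5]
scene 0.065 [ 0.5538 -0.1404] local [-89.5  57.7]
top 0.125 [ 0.5522 -0.1396] local [-90.9  58.8]
top 0.045 [ 0.5508 -0.1388] local [-92.3  59.8]
[[-0.    0.28 -0.96]
 [ 0.   -0.96 -0.28]
 [-1.   -0.   -0.  ]]
tx 0.037 ty -5.138 tz -9.374 roll 3.39 | now [ 0.1485 -0.5032  0.2511] yang -73.57 F [-0.2  0.3  0.1] q6 -0.15 t 0.1 op 0.0918
tx 0.049 ty -13.568 tz -13.711 roll 3.39 | now [ 0.1485 -0.5032  0.2511] yang -73.57 F [-0.2  0.3  0.1] q6 -0.15 t 0.1 op 0.0918
panel top edge [ 0.9491709  -0.31476116  0.5172515   0.1738378 ]
```

```bash
python3 -m crank '[{"fingers":1,"tx":0,"ty":-0.6,"tz":-1.2,"roll":0.4},{"fingers":1,"tx":0,"ty":-1.3,"tz":-2.4,"roll":0.8},{"fingers":1,"tx":0,"ty":-2,"tz":-3.6,"roll":1.3},{"fingers":1,"tx":0,"ty":-2.6,"tz":-4.8,"roll":1.7},{"fingers":1,"tx":0,"ty":-3.3,"tz":-6,"roll":2.2},{"fingers":1,"tx":0,"ty":-4,"tz":-7.2,"roll":2.6},{"fingers":1,"tx":0,"ty":-4.6,"tz":-8.3,"roll":3},{"fingers":1,"tx":0,"ty":-5.14,"tz":-9.37,"roll":3.4}]' 20; python3 -c "
from h import *
plan([.521,.1727,.25],-107.7)"
```

```text
time: 1.1
tool_pos: [0.4508, -0.1987, 0.2515]
tool_rot: [-0.068, 1.57, 2.765]
contact_force: [0.8, -0.6, -0.2]
opening: 0.0923
tx 0.039 ty -9.381 tz 1.147 roll 0.00 | now [ 0.4508 -0.1987  0.2515] yang -107.68 F [ 0.8 -0.6 -0.2] q6 1.31 t 1.1 op 0.0923
```

```bash
python3 -m crank '[{"fingers":1,"tx":0,"ty":-1.4,"tz":0.2,"roll":0},{"fingers":1,"tx":0,"ty":-2.8,"tz":0.4,"roll":0},{"fingers":1,"tx":0,"ty":-4.2,"tz":0.6,"roll":0},{"fingers":1,"tx":0,"ty":-5.6,"tz":0.8,"roll":0},{"fingers":1,"tx":0,"ty":-7,"tz":0.9,"roll":0},{"fingers":1,"tx":0,"ty":-8.2,"tz":1,"roll":0},{"fingers":1,"tx":0,"ty":-9.1,"tz":1.15,"roll":0},{"fingers":1,"tx":0,"ty":-9.38,"tz":1.15,"roll":0}]'; python3 -c "
from h import *
plan([.521,.1727,.179],-107.7)
t,_=snap('top','top1');s,_=snap('scene','scene1')
a=cv2.resize(t[170:250,190:270],None,fx=5,fy=5,interpolation=2);b=cv2.resize(s[120:220,180:280],None,fx=4,fy=4,interpolation=2)
cv2.imwrite('pics/c3.png',np.hstack([a,b])[:,:,::-1])"
```

```text
time: 2.1
tool_pos: [0.519, 0.1731, 0.2511]
tool_rot: [0.455, 1.57, -2.99]
contact_force: [-0.0, -0.3, -0.2]
opening: 0.0921
tx 1.803 ty -0.007 tz -0.053 roll 0.03 | now [0.519  0.1731 0.2511] yang -107.41 F [-0.  -0.3 -0.2] q6 2.06 t 2.1 op 0.0921
```

View pics/c3.png

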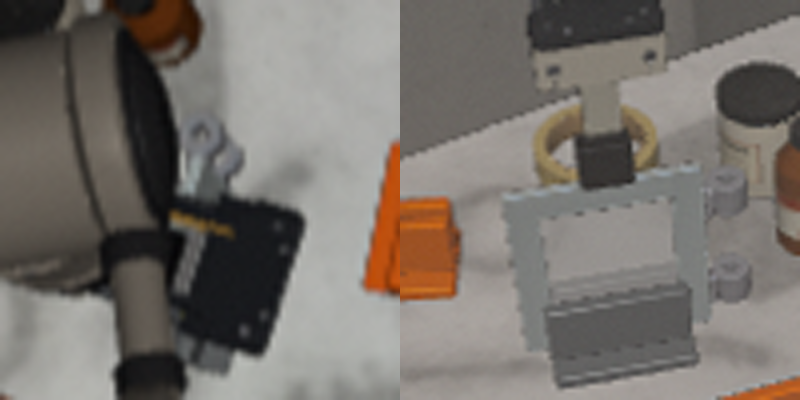

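The crop shows the gripper directly above the block (crop (605,160) with a finger at (600,105)), aligned with the panel. Descend and grip lightly first.

```bash
python3 -m crank '[{"fingers":1,"tx":0.4,"ty":0,"tz":-0.05,"roll":0.03},{"fingers":1,"tx":0.9,"ty":0,"tz":-0.05,"roll":0.03},{"fingers":1,"tx":1.4,"ty":0,"tz":-0.05,"roll":0.03},{"fingers":1,"tx":1.7,"ty":0,"tz":-0.05,"roll":0.03},{"fingers":1,"tx":1.8,"ty":0,"tz":-0.05,"roll":0.03},{"fingers":0,"tx":1.8,"ty":0,"tz":-0.05,"roll":0.03},{"fingers":-0.3,"tx":1.8,"ty":0,"tz":-0.05,"roll":0.03},{"fingers":-1,"tx":1.8,"ty":0,"tz":-0.05,"roll":0.03}]' 8; python3 -m crank '[{"fingers":-1,"tx":0,"ty":0,"tz":0,"roll":0},{"fingers":-1,"tx":0,"ty":0,"tz":0,"roll":0},{"fingers":-1,"tx":0,"ty":0,"tz":0,"roll":0},{"fingers":-1,"tx":0,"ty":0,"tz":0,"roll":0},{"fingers":-1,"tx":0,"ty":0,"tz":0,"roll":0},{"fingers":-1,"tx":0,"ty":0,"tz":0,"roll":0},{"fingers":-1,"tx":0,"ty":0,"tz":0,"roll":0},{"fingers":-1,"tx":0,"ty":0,"tz":0,"roll":0}]' 8
```

```text
time: 3.2
tool_pos: [0.5214, 0.1707, 0.1802]
tool_rot: [-2.725, 1.57, 0.105]
contact_force: [0.0, 0.1, -0.1]
opening: 0.0663
time: 4.2
tool_pos: [0.5212, 0.1707, 0.1797]
tool_rot: [-1.816, 1.571, 1.014]
contact_force: [0.9, 0.3, -0.3]
opening: 0.0199
```

```bash
python3 -m crank '[{"fingers":-1,"tx":0,"ty":0,"tz":0,"roll":0},{"fingers":-1,"tx":0,"ty":0,"tz":0,"roll":0},{"fingers":-1,"tx":-0.2,"ty":0,"tz":0,"roll":0},{"fingers":-1,"tx":-0.5,"ty":0,"tz":0,"roll":0},{"fingers":-1,"tx":-0.8,"ty":0,"tz":0,"roll":0},{"fingers":-1,"tx":-1.2,"ty":0,"tz":0,"roll":0},{"fingers":-1,"tx":-1.6,"ty":0,"tz":0,"roll":0},{"fingers":-1,"tx":-2,"ty":0,"tz":0,"roll":0}]' 50; python3 -c "
from h import *
th=np.radians(9.0); ax=np.array([.5525,-.140])
for s in (0,-.04):
  a=ax+s*np.array([np.cos(th),np.sin(th)])
  g=a-.08*np.array([np.cos(th),np.sin(th)])+.008*np.array([np.sin(th),-np.cos(th)])
  print(g); plan([*g,.26],-81)
"
```

```text
time: 5.2
tool_pos: [0.5211, 0.1705, 0.2611]
tool_rot: [3.042, 1.57, -0.412]
contact_force: [-0.2, -0.6, -2.8]
opening: 0.0199
[ 0.47473641 -0.16041626]
tx 0.028 ty 8.230 tz -1.434 roll -2.69 | now [0.5211 0.1705 0.2611] yang -107.87 F [-0.2 -0.6 -2.8] q6 2.06 t 5.2 op 0.0199
[ 0.43522887 -0.16667364]
tx 0.028 ty 8.681 tz -0.542 roll -2.69 | now [0.5211 0.1705 0.2611] yang -107.87 F [-0.2 -0.6 -2.8] q6 2.06 t 5.2 op 0.0199
```

```bash
python3 -m crank '[{"fingers":-1,"tx":0,"ty":0.5,"tz":0,"roll":-0.1},{"fingers":-1,"tx":0,"ty":1.6,"tz":-0.1,"roll":-0.4},{"fingers":-1,"tx":0,"ty":3,"tz":-0.2,"roll":-0.8},{"fingers":-1,"tx":0,"ty":4.4,"tz":-0.3,"roll":-1.3},{"fingers":-1,"tx":0,"ty":5.8,"tz":-0.4,"roll":-1.8},{"fingers":-1,"tx":0,"ty":7.2,"tz":-0.5,"roll":-2.3},{"fingers":-1,"tx":0,"ty":8.2,"tz":-0.54,"roll":-2.6},{"fingers":-1,"tx":0,"ty":8.68,"tz":-0.54,"roll":-2.69}]'; python3 -c "
from h import *
t,_=snap('top','top2');s,_=snap('scene','scene2')
plan([0.4747,-.1604,.26],-81)
a=cv2.resize(t[180:260,280:360],None,fx=5,fy=5,interpolation=2);b=cv2.resize(s[180:280,260:360],None,fx=4,fy=4,interpolation=2)
cv2.imwrite('pics/c4.png',np.hstack([a,b])[:,:,::-1])"
```

```text
time: 6.2
tool_pos: [0.4344, -0.1687, 0.2606]
tool_rot: [1.876, 1.569, -1.11]
contact_force: [0.0, 0.5, -2.0]
opening: 0.0199
tx 0.013 ty -0.042 tz -1.021 roll -0.01 | now [ 0.4346 -0.1683  0.2605] yang -81.12 F [-0.7  0.4 -2.4] q6 0.88 t 6.3 op 0.0198
```

View pics/c4.png

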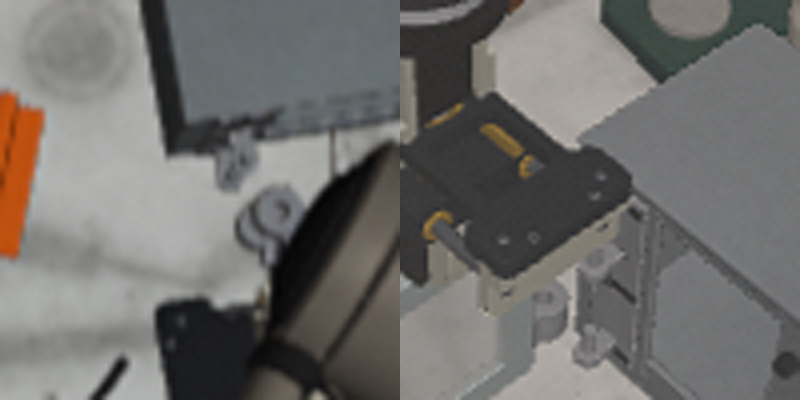

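```bash
python3 -c "
from h import *
print('upper knuckle top',ray_z('top',335.8,222.0,.212),'lower scene',ray_z('scene',296.75,254.25,.132))
o,p,R=tool(); a=np.radians(yang(R)+90); y=np.array([np.cos(a),np.sin(a)]); x=np.array([np.sin(a),-np.cos(a)])
print('nominal axis',p[:2]+.08*y-.008*x)
t=cv2.imread('pics/top2.png');a=cv2.resize(t[200:240,315:350],None,fx=15,fy=15,interpolation=2)
cv2.imwrite('pics/c5.png',a)"
```

```text
upper knuckle top [ 0.51178145 -0.14686159  0.212     ] lower scene [ 0.51434412 -0.15287025  0.132     ]
nominal axis [ 0.51242614 -0.14809596]
```

View pics/c5.png

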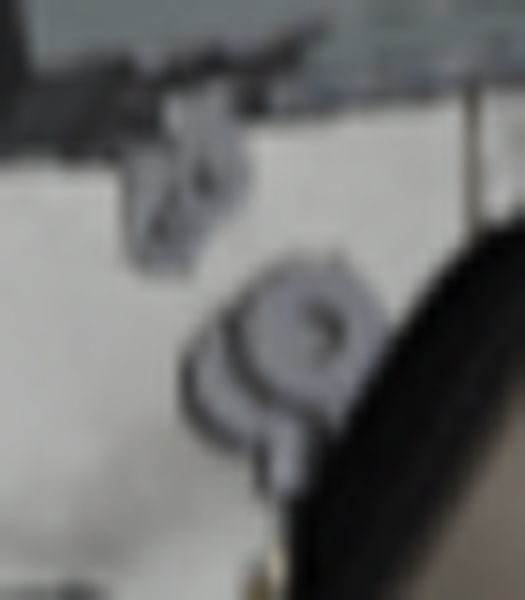

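The knuckle ring at crop (314,330) and the lugs at crop (208,165) and (165,215) agree with the nominal axis to about 1-2 mm. Next: go over the pins and lower to just above the tips.

```bash
python3 -c "
from h import *
plan([0.4742,-.1598,.226],-81)"
```

```text
tx 0.863 ty -0.060 tz -1.010 roll -0.01 | now [ 0.4346 -0.1683  0.2605] yang -81.12 F [-0.7  0.4 -2.4] q6 0.88 t 6.3 op 0.0198
```

```bash
python3 -m crank '[{"fingers":-1,"tx":0,"ty":-0.02,"tz":-0.2,"roll":0},{"fingers":-1,"tx":0,"ty":-0.04,"tz":-0.5,"roll":0},{"fingers":-1,"tx":0,"ty":-0.06,"tz":-0.8,"roll":0},{"fingers":-1,"tx":0.1,"ty":-0.06,"tz":-1.01,"roll":0},{"fingers":-1,"tx":0.4,"ty":-0.06,"tz":-1.01,"roll":0},{"fingers":-1,"tx":0.7,"ty":-0.06,"tz":-1.01,"roll":0},{"fingers":-1,"tx":0.86,"ty":-0.06,"tz":-1.01,"roll":0},{"fingers":-1,"tx":0.86,"ty":-0.06,"tz":-1.01,"roll":0}]'; python3 -c "
from h import *
s,_=snap('scene','scene3');t,_=snap('top','top3')
plan([0.4742,-.1598,.2177],-81); print(observe()['torque'])
b=cv2.resize(s[205:285,280:350],None,fx=6,fy=6,interpolation=2);a=cv2.resize(t[195:240,310:345],None,fx=10,fy=10,interpolation=2)
a=np.vstack([a,np.zeros((30,350,3),np.uint8)])
cv2.imwrite('pics/c6.png',np.hstack([a,b])[:,:,::-1])"
```

```text
time: 7.3
tool_pos: [0.4747, -0.1576, 0.2255]
tool_rot: [3.081, 1.57, 0.096]
contact_force: [-0.7, 0.5, 0.6]
opening: 0.0198
tx 0.194 ty 0.051 tz 0.020 roll 0.00 | now [ 0.4747 -0.1576  0.2255] yang -80.98 F [-1.5  0.   2.6] q6 0.94 t 7.4 op 0.0198
[0.346274   0.03468142 0.07930315]
```

View pics/c6.png

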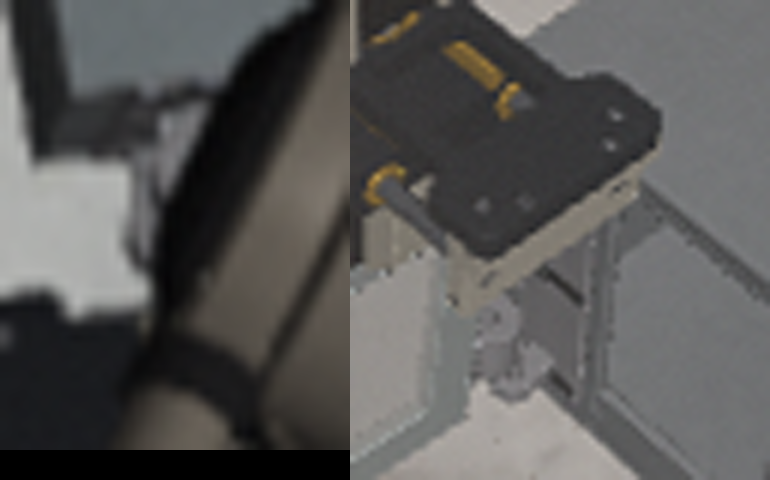

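```bash
python3 -c "
from h import *
for i in range(4):
    read_camera('top'); o=observe(); print(np.round(o['contact_force'],1),np.round(o['torque'],3),np.round(o['tool_pos'],4))
o,p,R=tool(); print(R.round(3))
ax=p[:2]+np.array([.0778,.0203])
for z in(.0968,.0728,.045,.065): print(z,w2px('scene',[*ax,z]))
"
```

```text
[-2.5  0.5  1.3] [0.302 0.073 0.076] [ 0.4747 -0.1576  0.2254]
[-1.7  0.7  1. ] [0.402 0.027 0.147] [ 0.4747 -0.1576  0.2254]
[-2.1  0.6  2.7] [0.373 0.053 0.131] [ 0.4747 -0.1577  0.2254]
[-1.   0.8  1.7] [0.343 0.089 0.107] [ 0.4747 -0.1577  0.2254]
[[ 0.     0.157 -0.988]
 [-0.    -0.988 -0.157]
 [-1.     0.    -0.   ]]
0.0968 [[306.72413066 252.3280832 ]]
0.0728 [[306.3375816  258.79794066]]
0.045 [[305.90495907 266.01631075]]
0.065 [[306.21459107 260.85248318]]
```

```bash
python3 -c "
from h import *
R=np.array([[.988,.155],[.155,-.988]]) # rows: door y, door x
for n,p in(('scene2',[.4346,-.1685]),('top2',[.4346,-.1685]),('scene3',[.4747,-.1576])):
    C=cloud(n[:-1],np.load('pics/%s.npy'%n)); L=(C[...,:2]-p)@R.T*1000; L[...,0]-=80; L[...,1]+=8
    z=C[...,2]*1000
    m=(abs(L[...,0])<18)&(abs(L[...,1])<20)&(z>40)&(z<250)
    print(n,'u v  doory doorx z')
    for v,u in np.argwhere(m)[::2 if n[0]=='s' else 3]: print(u,v,L[v,u].round().astype(int),int(z[v,u]),end=' ; ')
    print()
    # panel lower/upper part near
    m=(L[...,0]<-20)&(L[...,0]>-150)&(abs(L[...,1]-8)<9)&(z>30)&(z<230)
    q=np.c_[L[m],z[m]]
    for a in range(-150,-20,20):
        s=q[(q[:,0]>=a)&(q[:,0]<a+20)]; 
        if len(s): print(a,len(s),'z',s[:,2].min().round(),s[:,2].max().round(),'x',np.median(s[:,1]).round(1))
"
```

```text
scene2 u v  doory doorx z
297 250 [ 9 -3] 132 ; 299 250 [13 -1] 131 ; 297 251 [ 7 -1] 132 ; 299 251 [10  2] 133 ; 294 252 [ 2 -4] 130 ; 296 252 [ 4 -1] 131 ; 298 252 [7 3] 133 ; 300 252 [11  5] 131 ; 294 253 [ 1 -4] 127 ; 296 253 [ 4 -1] 128 ; 298 253 [6 4] 131 ; 300 253 [8 8] 134 ; 293 254 [-17  12] 154 ; 295 254 [ 3 -2] 125 ; 297 254 [5 2] 126 ; 299 254 [5 8] 133 ; 301 254 [10  9] 129 ; 294 255 [ 2 -4] 119 ; 296 255 [ 6 -2] 119 ; 298 255 [1 9] 133 ; 300 255 [ 5 11] 132 ; 293 256 [-8  3] 131 ; 295 256 [-6  7] 133 ; 297 256 [-2  9] 132 ; 299 256 [ 1 12] 132 ; 301 256 [ 6 13] 129 ; 294 257 [-10   8] 134 ; 296 257 [-5 10] 132 ; 298 257 [-4 14] 135 ; 300 257 [ 1 15] 132 ; 293 258 [-11   7] 131 ; 295 258 [-9 10] 132 ; 297 258 [-6 13] 133 ; 299 258 [-1 15] 130 ; 301 258 [ 6 14] 124 ; 294 259 [-12  11] 132 ; 296 259 [-8 12] 130 ; 298 259 [-5 15] 130 ; 300 259 [ 1 16] 126 ; 293 260 [-15  11] 132 ; 295 260 [-9 11] 126 ; 297 260 [-6 14] 127 ; 299 260 [-2 16] 126 ; 301 260 [ 6 14] 116 ; 294 261 [-13  12] 126 ; 296 261 [-7 12] 121 ; 298 261 [-3 14] 120 ; 300 261 [ 2 15] 116 ; 293 262 [-16  12] 
[... 3669 characters left out ...]
 316 265 [16 17] 52 ; 305 266 [-17  14] 73 ; 307 266 [-2  6] 53 ; 309 266 [6 4] 43 ; 311 266 [9 8] 44 ; 313 266 [14 10] 43 ; 305 267 [-16  13] 67 ; 307 267 [-4  7] 51 ; 309 267 [3 8] 46 ; 311 267 [ 6 12] 47 ; 313 267 [13 11] 41 ; 315 267 [15 15] 43 ; 304 268 [-6  0] 42 ; 306 268 [-4  5] 46 ; 308 268 [0 8] 45 ; 310 268 [ 2 12] 47 ; 303 269 [-9  0] 40 ; 305 269 [-9  6] 47 ; 307 269 [-5  9] 46 ; 309 269 [ 0 11] 45 ; 304 270 [-10   4] 41 ; 306 270 [-6  8] 42 ; 308 270 [-2 10] 40 ; 306 271 [-7  9] 40 ; 
-150 322 z 64.0 206.0 x 11.9
-130 327 z 62.0 204.0 x 10.5
-110 365 z 60.0 230.0 x 10.3
-90 244 z 58.0 188.0 x 10.2
-70 233 z 54.0 175.0 x 10.0
-50 135 z 54.0 167.0 x 11.5
-30 34 z 66.0 115.0 x 9.7
```

The depth data show the door tilted about 6° in the grip. On the way in the lower knuckle (z 108-132) met the upper pin and lug, because I came in too high. The correct window is to enter from the front with TCP z 0.220-0.242. I'll lift 5 mm, back off, and look for a clear bench spot to square the door up.

```bash
python3 -m crank '[{"fingers":-1,"tx":-0.1,"ty":0,"tz":0,"roll":0},{"fingers":-1,"tx":-0.12,"ty":0,"tz":0.05,"roll":0},{"fingers":-1,"tx":-0.12,"ty":0,"tz":0.2,"roll":0},{"fingers":-1,"tx":-0.12,"ty":0,"tz":0.5,"roll":0},{"fingers":-1,"tx":-0.12,"ty":0,"tz":0.8,"roll":0},{"fingers":-1,"tx":-0.12,"ty":0,"tz":1.1,"roll":0},{"fingers":-1,"tx":-0.12,"ty":0,"tz":1.4,"roll":0},{"fingers":-1,"tx":-0.12,"ty":0,"tz":1.4,"roll":0}]'; python3 -c "
from h import *
for i in range(3):
    read_camera('top'); o=observe(); print(np.round(o['contact_force'],1),np.round(o['torque'],3),np.round(o['tool_pos'],4))
for q in((318,250),(318,195),(305,250),(288,198),(288,220),(350,250),(317,276),(330,265),(320,216)): print(q,ray_z('top',*q,0).round(3)[:2])
C=cloud('top',np.load('pics/top0.npy')); z=C[...,2]
# bench occupancy map, 10 mm cells
H={}
m=(z>.008)&(z<.3)
for X in np.arange(.34,.62,.02):
    print('%.2f'%X,''.join('#' if (m&(abs(C[...,0]-X)<.011)&(abs(C[...,1]-Y)<.006)).any() else '.' for Y in np.arange(.1,-.3,-.01)))
"
```

```text
time: 8.6
tool_pos: [0.4186, -0.1667, 0.2303]
tool_rot: [1.918, 1.571, -1.067]
contact_force: [0.7, -0.6, -2.9]
opening: 0.0193
[-0.1 -0.2 -3.3] [-0.004  0.031  0.03 ] [ 0.4192 -0.1667  0.2304]
[-0.3  0.3 -3.7] [ 0.03   0.056 -0.047] [ 0.4196 -0.1667  0.2303]
[ 0.1  0.9 -2.6] [-0.01   0.021  0.021] [ 0.4197 -0.1666  0.2303]
(318, 250) [ 0.443 -0.115]
(318, 195) [ 0.624 -0.119]
(305, 250) [ 0.443 -0.073]
(288, 198) [ 0.615 -0.019]
(288, 220) [ 0.542 -0.019]
(350, 250) [ 0.442 -0.219]
(317, 276) [ 0.36 -0.11]
(330, 265) [ 0.394 -0.152]
(320, 216) [ 0.554 -0.124]
0.34 .....###.....##..#.#.....#...#.........#
0.36 .....##.#..##.#...#.####.....#.........#
0.38 .......##.#####...#.#######......#...#.#
0.40 .#.....#..##.###.#.#.########..###.##..#
0.42 ......##.##..#####..#..#######..#######.
0.44 #......####.....###..........####.####..
0.46 .........####.....#............####...##
0.48 ....#.................#####..........#..
0.50 ......#####....#....#..###.....#.....#..
0.52 ....########.................#..#...#...
0.54 ....#########.###....#.#####............
0.56 ##..########..###...######........##....
0.58 ..#..########..#######################..
0.60 .....########....#######################
```

Contact is gone (only weight left). The strip at y≈-0.065, x 0.45–0.62 between the orange rest and the housing is clear, so I'll set the door flat on the bench there to square it up.

```bash
python3 -m crank '[{"fingers":-1,"tx":-0.5,"ty":0,"tz":0,"roll":0},{"fingers":-1,"tx":-1,"ty":-0.5,"tz":-0.08,"roll":0},{"fingers":-1,"tx":-1,"ty":-1.3,"tz":-0.2,"roll":0},{"fingers":-1,"tx":-1,"ty":-2.1,"tz":-0.33,"roll":0.2},{"fingers":-1,"tx":-1,"ty":-2.51,"tz":-0.4,"roll":0.6},{"fingers":-1,"tx":-1,"ty":-2.4,"tz":-1.2,"roll":0.9},{"fingers":-1,"tx":-1,"ty":-2.2,"tz":-2.2,"roll":0.9},{"fingers":-1,"tx":-1,"ty":-2.1,"tz":-3,"roll":0.9}]'; python3 -c "
from h import *
t,_=snap('top','top4');s,_=snap('scene','scene4')
plan([.525,-.065,.185],-90)
a=cv2.resize(t[150:260,250:360],None,fx=4,fy=4,interpolation=2);b=cv2.resize(s[170:280,220:310],None,fx=4,fy=4,interpolation=2)
cv2.imwrite('pics/c7.png',np.hstack([a,b])[:,:,::-1])"
```

```text
time: 9.75
tool_pos: [0.5265, -0.0645, 0.2699]
tool_rot: [2.831, 1.57, -0.309]
contact_force: [0.1, -1.5, -2.8]
opening: 0.0197
tx 2.107 ty 0.013 tz 0.064 roll 0.01 | now [ 0.5275 -0.0645  0.2693] yang -89.91 F [ 0.1 -0.1 -3.4] q6 1.30 t 9.8 op 0.0191
```

View pics/c7.png

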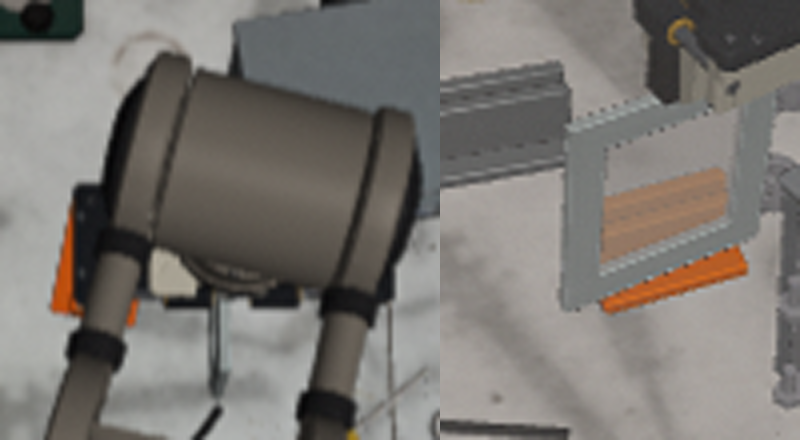

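The picture shows the door clear of everything: free edge at crop (218,395), hex-key end at (210,410) roughly 20 mm away, orange rest off to the left. Lower to the bench.

```bash
python3 -m crank '[{"fingers":-1,"tx":0.4,"ty":0,"tz":0,"roll":0},{"fingers":-1,"tx":0.9,"ty":0,"tz":0,"roll":0},{"fingers":-1,"tx":1.4,"ty":0,"tz":0,"roll":0},{"fingers":-1,"tx":1.8,"ty":0,"tz":0,"roll":0},{"fingers":-1,"tx":2.05,"ty":0,"tz":0,"roll":0},{"fingers":-1,"tx":2.15,"ty":0,"tz":0,"roll":0},{"fingers":-1,"tx":2.15,"ty":0,"tz":0,"roll":0},{"fingers":-1,"tx":2.15,"ty":0,"tz":0,"roll":0}]'; python3 -m crank '[{"fingers":-1,"tx":0,"ty":0,"tz":0,"roll":0},{"fingers":-1,"tx":0.05,"ty":0,"tz":0,"roll":0},{"fingers":-1,"tx":0.1,"ty":0,"tz":0,"roll":0},{"fingers":-1,"tx":0.15,"ty":0,"tz":0,"roll":0},{"fingers":-1,"tx":0.2,"ty":0,"tz":0,"roll":0},{"fingers":-1,"tx":0.24,"ty":0,"tz":0,"roll":0},{"fingers":-1,"tx":0.28,"ty":0,"tz":0,"roll":0},{"fingers":-1,"tx":0.28,"ty":0,"tz":0,"roll":0}]' 12; python3 -c "
from h import *
plan([.525,-.065,.1677],-90); print(observe()['torque'])"
```

```text
time: 10.85
tool_pos: [0.525, -0.0648, 0.1847]
tool_rot: [2.8, 1.57, -0.342]
contact_force: [0.0, 0.0, -2.6]
opening: 0.0195
time: 11.85
tool_pos: [0.5247, -0.0647, 0.1729]
tool_rot: [1.314, 1.571, -1.827]
contact_force: [0.4, 0.5, -3.4]
opening: 0.0201
tx 0.129 ty 0.007 tz -0.006 roll 0.00 | now [ 0.5247 -0.0647  0.1729] yang -89.97 F [ 0.4  0.5 -3.4] q6 1.30 t 11.8 op 0.0201
[0.00415543 0.00213471 0.03719298]
```

```bash
python3 -m crank '[{"fingers":-1,"tx":0.03,"ty":0,"tz":0,"roll":0},{"fingers":-1,"tx":0.05,"ty":0,"tz":0,"roll":0},{"fingers":-1,"tx":0.07,"ty":0,"tz":0,"roll":0},{"fingers":-1,"tx":0.09,"ty":0,"tz":0,"roll":0},{"fingers":-1,"tx":0.11,"ty":0,"tz":0,"roll":0},{"fingers":-1,"tx":0.12,"ty":0,"tz":0,"roll":0},{"fingers":-1,"tx":0.13,"ty":0,"tz":0,"roll":0},{"fingers":-1,"tx":0.13,"ty":0,"tz":0,"roll":0}]' 12; python3 -c "
from h import *
s,d=snap('scene','scene5')
plan([.525,-.065,.1677],-90); print(observe()['torque'])
C=cloud('scene',d); p=np.array([.5247,-.0647]); y=C[...,0]-p[0]; x=-(C[...,1]-p[1]); z=C[...,2]
m=(abs(x-.004)<.009)&(abs(y)<.075)&(z>.1)&(z<.16)
for a in np.arange(-.07,.07,.02):
    q=z[m&(y>=a)&(y<a+.02)]; print(round(a*1e3),len(q),np.sort(q)[-4:].round(4) if len(q) else '')
"
```

```text
time: 12.85
tool_pos: [0.5256, -0.0648, 0.1706]
tool_rot: [2.891, 1.567, -0.25]
contact_force: [-4.8, 2.1, 16.8]
opening: 0.02
tx 0.072 ty 0.003 tz 0.015 roll 0.00 | now [ 0.5256 -0.0649  0.1706] yang -89.96 F [-4.6  1.7 16.3] q6 1.30 t 12.9 op 0.0197
[0.3944367  0.75850566 0.07387055]
-70 134 [0.1514 0.1515 0.1523 0.1527]
-50 122 [0.1499 0.15   0.1501 0.1511]
-30 129 [0.159  0.1594 0.1597 0.1599]
-10 66 [0.1364 0.1377 0.1397 0.158 ]
10 6 [0.1041 0.1131 0.116  0.1198]
30 0 
50 0 
70 0
```

```bash
python3 -m crank '[{"fingers":-1,"tx":0,"ty":0,"tz":0,"roll":0},{"fingers":-1,"tx":0,"ty":0,"tz":0,"roll":0},{"fingers":-1,"tx":0,"ty":0,"tz":0,"roll":0},{"fingers":-1,"tx":0,"ty":0,"tz":0,"roll":0},{"fingers":-1,"tx":0,"ty":0,"tz":0,"roll":0},{"fingers":-1,"tx":0,"ty":0,"tz":0,"roll":0},{"fingers":-1,"tx":0,"ty":0,"tz":0,"roll":0},{"fingers":-1,"tx":0,"ty":0,"tz":0,"roll":0}]' 3; python3 -c "
from h import *
plan([.525,-.065,.1677],-90); print(observe()['torque'])"
```

```text
time: 13.9
tool_pos: [0.5247, -0.0647, 0.1676]
tool_rot: [0.544, 1.571, -2.597]
contact_force: [-2.3, 0.1, 3.9]
opening: 0.0202
tx -0.002 ty 0.007 tz -0.007 roll 0.00 | now [ 0.5247 -0.0647  0.1676] yang -89.97 F [-2.3  0.1  3.9] q6 1.30 t 13.9 op 0.0202
[0.14569711 0.30361929 0.00554357]
```

```bash
python3 -m crank '[{"fingers":-0.48,"tx":0,"ty":0,"tz":0,"roll":0},{"fingers":-0.48,"tx":0,"ty":0,"tz":0,"roll":0},{"fingers":-0.48,"tx":0,"ty":0,"tz":0,"roll":0},{"fingers":-0.48,"tx":0,"ty":0,"tz":0,"roll":0},{"fingers":-1,"tx":0,"ty":0,"tz":0,"roll":0},{"fingers":-1,"tx":0,"ty":0,"tz":0,"roll":0},{"fingers":-1,"tx":0,"ty":0,"tz":0,"roll":0},{"fingers":-1,"tx":0,"ty":0,"tz":0,"roll":0}]' 10; python3 -c "
from h import *
s,d=snap('scene','scene6')
plan([.525,-.065,.1677],-90); print(observe()['torque'])
C=cloud('scene',d); p=np.array([.5247,-.0647]); y=C[...,0]-p[0]; x=-(C[...,1]-p[1]); z=C[...,2]
m=(abs(x-.004)<.009)&(y>-.09)&(y<.075)&(z<.2)
for a in np.arange(-.09,.07,.01):
    q=z[m&(y>=a)&(y<a+.01)]; w=np.sort(q[(q<.145)]); print(round(a*1e3),len(q),np.sort(q)[-4:].round(4) if len(q) else '')
k=(abs(x+.006)<.02)&(abs(y-.083)<.022)&(z>.01)&(z<.14)
print(np.c_[y[k],x[k],z[k]].round(3)[::6].tolist())
"
```

```text
time: 14.9
tool_pos: [0.5248, -0.0646, 0.1677]
tool_rot: [-2.138, 1.571, 1.004]
contact_force: [0.8, 1.9, -0.6]
opening: 0.0203
tx -0.000 ty 0.010 tz -0.007 roll 0.00 | now [ 0.5247 -0.0646  0.1677] yang -89.97 F [ 0.8  0.3 -0.9] q6 1.30 t 14.9 op 0.0197
[ 0.39217041 -0.01525852  0.04635457]
-90 157 [0.1413 0.1414 0.1417 0.1423]
-80 164 [0.1413 0.142  0.142  0.1421]
-70 149 [0.1411 0.1413 0.1414 0.1415]
-60 167 [0.1417 0.1421 0.1424 0.1424]
-50 159 [0.142  0.1425 0.1426 0.1443]
-40 214 [0.1739 0.1753 0.1753 0.176 ]
-30 196 [0.1759 0.1759 0.1766 0.177 ]
-20 177 [0.1724 0.1745 0.1745 0.1761]
-10 133 [0.1264 0.1267 0.1273 0.1332]
0 122 [0.1228 0.1233 0.1235 0.1276]
10 104 [0.1053 0.1099 0.116  0.1211]
20 101 [0.0913 0.0915 0.0919 0.0938]
30 94 [0.0903 0.0911 0.0918 0.0937]
40 64 [0.0889 0.0924 0.0924 0.0946]
50 53 [0.041  0.0413 0.0419 0.0427]
60 42 [0.0403 0.0405 0.041  0.0416]
[[0.064, -0.021, 0.039], [0.062, -0.018, 0.039], [0.075, -0.01, 0.039], [0.073, -0.007, 0.04], [0.069, -0.006, 0.04], [0.067, -0.008, 0.035], [0.069, -0.001, 0.036], [0.064, 0.006, 0.039], [0.066, 0.004, 0.028], [0.063, 0.004, 0.018]]
```

```bash
python3 -c "
from h import *
for n in ('scene5','scene6'):
    d=np.load('pics/%s.npy'%n); C=cloud('scene',d); p=np.array([.5247,-.0647]); y=C[...,0]-p[0]; x=-(C[...,1]-p[1]); z=C[...,2]
    m=(abs(x-.004)<.009)&(y>-.13)&(y<.075)&(z>.02)&(z<.14); q=np.sort(y[m]); print(n,'free end',q[:8].round(4))
    k=(abs(x+.004)<.022)&(abs(y-.075)<.03)&(z>.03)&(z<.046)
    print('knuckle top',len(y[k]),y[k].min(),y[k].max(),x[k].min(),x[k].max())
    g=(abs(x-.004)<.02)&(abs(y)<.06)&(z>.165)&(z<.18); print('block top',y[g].min(),y[g].max(),x[g].min(),x[g].max())
s=cv2.imread('pics/scene6.png'); cv2.imwrite('pics/c8.png',cv2.resize(s[150:280,210:330],None,fx=5,fy=4.6,interpolation=2))
"
```

```text
scene5 free end [-0.0854 -0.0841 -0.0839 -0.0838 -0.0837 -0.0837 -0.0834 -0.0831]
knuckle top 62 0.04512700591389085 0.07958071967803326 -0.019201382274611226 0.006923137177517899
block top -0.01959266814925753 -0.009805293294510076 -0.0065367747418215855 0.023574259727278876
scene6 free end [-0.0875 -0.0869 -0.0869 -0.0868 -0.0868 -0.0867 -0.0867 -0.0866]
knuckle top 78 0.04521910460675138 0.07549166123329953 -0.021176044629462557 0.005950346109869872
block top -0.036289835946939464 -0.011354680289092256 -0.009296942389590016 0.022169898147457387
```

View pics/c8.png

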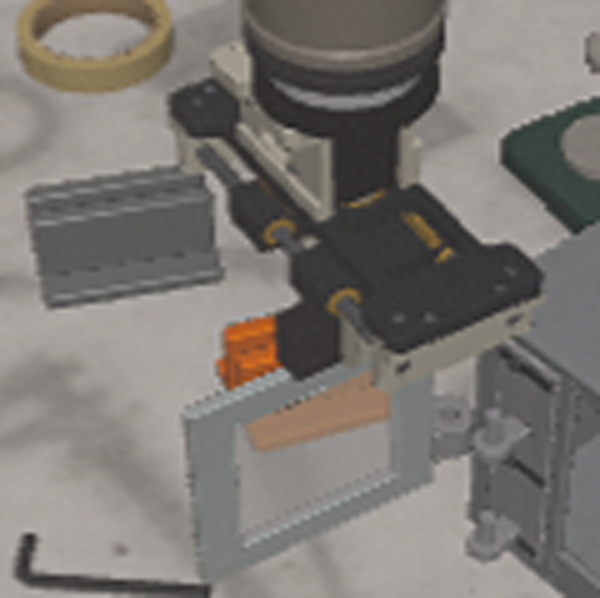

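The door is level again (top edge z 141.5 mm throughout). It slid about 18 mm back in the grip: free end at -87 instead of -69 mm, block visible at crop (310,335) outside the pads. I'll loosen, shift 18.5 mm along the block, and regrip.

```bash
python3 -m crank '[{"fingers":-0.42,"tx":0,"ty":0,"tz":0,"roll":0},{"fingers":-0.42,"tx":0,"ty":0,"tz":0,"roll":0},{"fingers":-0.42,"tx":0,"ty":0,"tz":0.15,"roll":0},{"fingers":-0.42,"tx":0,"ty":0,"tz":0.3,"roll":0},{"fingers":-0.42,"tx":0,"ty":0,"tz":0.46,"roll":0},{"fingers":-0.42,"tx":0,"ty":0,"tz":0.46,"roll":0},{"fingers":-1,"tx":0,"ty":0,"tz":0.46,"roll":0},{"fingers":-1,"tx":0,"ty":0,"tz":0.46,"roll":0}]' 15; python3 -m crank '[{"fingers":-1,"tx":0,"ty":0,"tz":0,"roll":0},{"fingers":-1,"tx":0,"ty":0,"tz":0,"roll":0},{"fingers":-1,"tx":-0.1,"ty":0,"tz":0,"roll":0},{"fingers":-1,"tx":-0.3,"ty":0,"tz":0,"roll":0},{"fingers":-1,"tx":-0.6,"ty":0,"tz":0,"roll":0},{"fingers":-1,"tx":-1,"ty":0,"tz":0,"roll":0},{"fingers":-1,"tx":-1.4,"ty":0,"tz":0,"roll":0},{"fingers":-1,"tx":-1.75,"ty":0,"tz":0,"roll":0}]' 60; python3 -c "
from h import *
s,d=snap('scene','scene7')
o,p,R=tool(); plan([.41,-.10,.23],-90); print(observe()['torque'])
C=cloud('scene',d); y=C[...,0]-p[0]; x=-(C[...,1]-p[1]); z=C[...,2]
m=(abs(x-.004)<.009)&(y>-.13)&(y<.075)&(z>.09)&(z<.2); q=np.sort(y[m]); print('free end',q[:8].round(4))
for a in (-.065,-.055,-.045,-.035): print(a,np.sort(z[m&(abs(y-a)<.005)])[-4:].round(4))
b=p[2]-.1797+.012
k=(abs(x+.004)<.022)&(abs(y-.075)<.03)&(abs(z-b-.039)<.006)
print('bottom',b,'knuckle top',y[k].min(),y[k].max(),x[k].min(),x[k].max(),np.median(z[k])-b)
"
```

```text
time: 15.95
tool_pos: [0.5065, -0.0646, 0.1678]
tool_rot: [-2.141, 1.57, 1.001]
contact_force: [0.1, 1.2, 2.5]
opening: 0.0197
time: 16.95
tool_pos: [0.5064, -0.0649, 0.239]
tool_rot: [2.663, 1.57, -0.478]
contact_force: [-0.4, 0.2, -1.7]
opening: 0.0197
tx 0.261 ty 0.873 tz 2.432 roll 0.00 | now [ 0.5072 -0.065   0.2408] yang -89.97 F [-0.2 -0.1 -1.2] q6 1.29 t 17.0 op 0.0194
[-0.07114666  0.05678335  0.00483088]
free end [-0.0699 -0.0698 -0.0695 -0.0695 -0.0693 -0.0692 -0.0692 -0.0692]
-0.065 [0.197  0.1971 0.1974 0.1978]
-0.055 [0.1972 0.1984 0.1989 0.1999]
-0.045 [0.1972 0.1972 0.1985 0.1996]
-0.035 [0.197  0.1978 0.1987 0.1998]
bottom 0.0730609317669693 knuckle top 0.04587125893617994 0.09238926023803973 -0.019441836221386413 0.006839900876975266 0.037149989622077564
```

```bash
python3 -c "
from h import *
s,d=snap('scene','scene8')
o,p,R=tool(); plan([.41,-.10,.23],-90); print(observe()['torque'])
C=cloud('scene',d); y=C[...,0]-p[0]; x=-(C[...,1]-p[1]); z=C[...,2]
m=(abs(x-.004)<.009)&(y>-.08)&(y<.075)&(z>.03)&(z<.25)
for a in np.arange(-.065,.06,.01): q=np.sort(z[m&(abs(y-a)<.005)]); print(a.round(3),q[:3].round(4),q[-3:].round(4))
print('TCP z',p[2])
cv2.imwrite('pics/c9.png',cv2.resize(s[130:280,190:330,::-1],None,fx=4,fy=4,interpolation=2))
"
```

```text
tx 0.234 ty 0.874 tz 2.430 roll 0.00 | now [ 0.5072 -0.065   0.2397] yang -89.97 F [ 0.8 -1.3 -3. ] q6 1.29 t 17.1 op 0.0198
[0.06758106 0.03798839 0.01929913]
-0.065 [0.0757 0.0758 0.0765] [0.2143 0.2145 0.2149]
-0.055 [0.0727 0.0759 0.0767] [0.2159 0.2159 0.2165]
-0.045 [0.0757 0.0759 0.076 ] [0.2142 0.2146 0.215 ]
-0.035 [0.0743 0.0752 0.0778] [0.2142 0.2143 0.2157]
-0.025 [0.0726 0.0747 0.0751] [0.2143 0.2144 0.2144]
-0.015 [0.0725 0.0729 0.0768] [0.2463 0.2465 0.2485]
-0.005 [0.0745 0.0747 0.0754] [0.2083 0.2456 0.2458]
0.005 [0.0742 0.0745 0.0771] [0.2    0.2005 0.2028]
0.015 [0.0759 0.0765 0.0765] [0.1799 0.1803 0.183 ]
0.025 [0.0758 0.0763 0.078 ] [0.1755 0.1766 0.178 ]
0.035 [0.074  0.0743 0.0777] [0.1763 0.1773 0.1801]
0.045 [0.075  0.0763 0.078 ] [0.1806 0.1807 0.181 ]
0.055 [0.0745 0.0752 0.077 ] [0.1806 0.1807 0.1814]
TCP z 0.23967039160565018
```

View pics/c9.png

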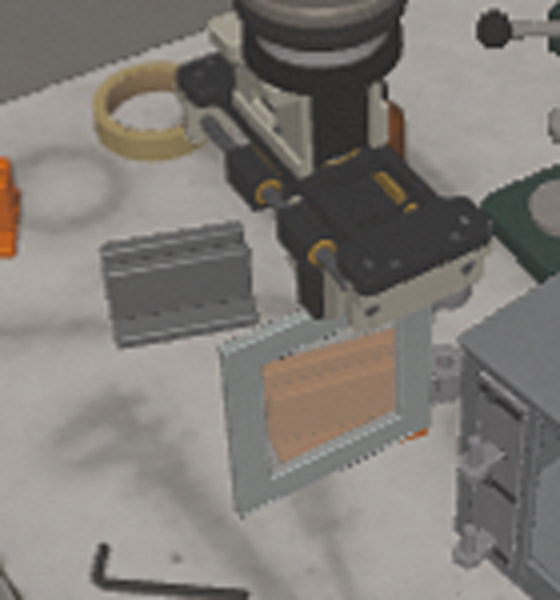

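The picture shows the door level and centred in the grip (block at crop (315,290), bottom edge clear of the bench). Back off, then line up in front of the hinge at the correct entry height.

```bash
python3 -m crank '[{"fingers":-1,"tx":0,"ty":0,"tz":0.4,"roll":0},{"fingers":-1,"tx":0,"ty":0,"tz":1.1,"roll":0},{"fingers":-1,"tx":0,"ty":0.3,"tz":1.8,"roll":0},{"fingers":-1,"tx":0,"ty":0.9,"tz":2.05,"roll":-0.2},{"fingers":-1,"tx":0.1,"ty":1.5,"tz":2.05,"roll":-0.5},{"fingers":-1,"tx":0.2,"ty":2.1,"tz":2.05,"roll":-0.8},{"fingers":-1,"tx":0.27,"ty":2.5,"tz":2.05,"roll":-0.9},{"fingers":-1,"tx":0.27,"ty":2.58,"tz":2.05,"roll":-0.9}]'; python3 -c "
from h import *
for i in range(3): read_camera('top'); print(np.round(observe()['contact_force'],1))
plan([.4747,-.1603,.229],-81)
plan([.4747,-.1603,.2155],-81)"
```

```text
time: 18.05
tool_pos: [0.4241, -0.1686, 0.2264]
tool_rot: [-0.568, 1.57, 2.729]
contact_force: [-0.0, 1.1, -3.2]
opening: 0.0196
[-0.  -0.4 -2.3]
[-0.7  0.1 -2.5]
[ 1.  -0.5 -1.5]
tx -0.055 ty 0.019 tz -1.273 roll 0.00 | now [ 0.4243 -0.1675  0.2268] yang -80.99 F [ 1.  -0.5 -1.5] q6 0.87 t 18.2 op 0.0199
tx 0.283 ty 0.019 tz -1.273 roll 0.00 | now [ 0.4243 -0.1675  0.2268] yang -80.99 F [ 1.  -0.5 -1.5] q6 0.87 t 18.2 op 0.0199
```

```bash
python3 -m crank '[{"fingers":-1,"tx":-0.05,"ty":0.02,"tz":-0.2,"roll":0},{"fingers":-1,"tx":-0.05,"ty":0.02,"tz":-0.4,"roll":0},{"fingers":-1,"tx":-0.05,"ty":0.02,"tz":-0.6,"roll":0},{"fingers":-1,"tx":-0.05,"ty":0.02,"tz":-0.8,"roll":0},{"fingers":-1,"tx":-0.05,"ty":0.02,"tz":-1,"roll":0},{"fingers":-1,"tx":-0.05,"ty":0.02,"tz":-1.15,"roll":0},{"fingers":-1,"tx":-0.05,"ty":0.02,"tz":-1.27,"roll":0},{"fingers":-1,"tx":-0.05,"ty":0.02,"tz":-1.27,"roll":0}]'; python3 -c "
from h import *
s,d=snap('scene','scene9')
for i in range(3): read_camera('top'); o=observe(); print(np.round(o['contact_force'],1),np.round(o['torque'],2))
plan([.4747,-.1603,.2165],-81)
cv2.imwrite('pics/c10.png',cv2.resize(s[210:280,270:340,::-1],None,fx=8,fy=8,interpolation=2))"
```

```text
time: 19.2
tool_pos: [0.4749, -0.1608, 0.2288]
tool_rot: [0.565, 1.571, -2.419]
contact_force: [0.2, 0.2, -3.1]
opening: 0.0195
[-1.  -1.  -2.7] [-0.04  0.1   0.02]
[ 0.3 -0.7 -2.4] [0.02 0.04 0.03]
[-0.5  0.4 -2.3] [ 0.03  0.02 -0.02]
tx 0.310 ty -0.012 tz -0.008 roll 0.00 | now [ 0.4745 -0.1608  0.2289] yang -80.98 F [-0.5  0.4 -2.3] q6 0.93 t 19.4 op 0.0194
```

No contact on the way in. Lower gently to just past tip height.

```bash
python3 -m crank '[{"fingers":-1,"tx":0.08,"ty":0,"tz":0,"roll":0},{"fingers":-1,"tx":0.16,"ty":0,"tz":0,"roll":0},{"fingers":-1,"tx":0.22,"ty":0,"tz":0,"roll":0},{"fingers":-1,"tx":0.26,"ty":0,"tz":0,"roll":0},{"fingers":-1,"tx":0.28,"ty":0,"tz":0,"roll":0},{"fingers":-1,"tx":0.3,"ty":0,"tz":0,"roll":0},{"fingers":-1,"tx":0.32,"ty":0,"tz":0,"roll":0},{"fingers":-1,"tx":0.32,"ty":0,"tz":0,"roll":0}]'; python3 -c "
from h import *
for i in range(3): read_camera('top'); o=observe(); print(np.round(o['contact_force'],1),np.round(o['torque'],2))
plan([.4747,-.1603,.2155],-81)"
```

```text
time: 20.4
tool_pos: [0.4747, -0.1608, 0.2161]
tool_rot: [0.902, 1.571, -2.082]
contact_force: [-0.0, -1.2, -3.5]
opening: 0.0197
[ 0.4 -0.2 -3.1] [-0.    0.03  0.02]
[ 0.8 -0.3 -2.6] [-0.02  0.08  0.04]
[ 0.5  0.3 -2.2] [-0.02  0.09 -0.02]
tx 0.017 ty -0.012 tz -0.001 roll 0.00 | now [ 0.4747 -0.1608  0.2162] yang -80.97 F [ 0.5  0.3 -2.2] q6 0.93 t 20.6 op 0.0195
```

View pics/c10.png

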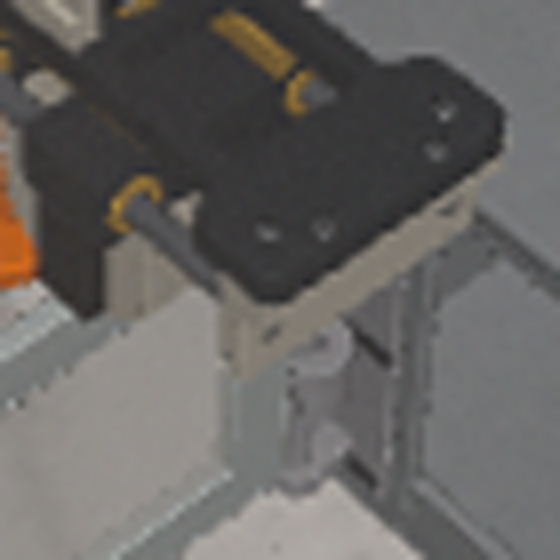

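The crop shows the knuckle at (325,340) right above the lower lug at (318,450). Keep lowering in small steps.

```bash
python3 -m crank '[{"fingers":-1,"tx":0.02,"ty":0,"tz":0,"roll":0},{"fingers":-1,"tx":0.03,"ty":0,"tz":0,"roll":0},{"fingers":-1,"tx":0.05,"ty":0,"tz":0,"roll":0},{"fingers":-1,"tx":0.06,"ty":0,"tz":0,"roll":0},{"fingers":-1,"tx":0.08,"ty":0,"tz":0,"roll":0},{"fingers":-1,"tx":0.09,"ty":0,"tz":0,"roll":0},{"fingers":-1,"tx":0.1,"ty":0,"tz":0,"roll":0},{"fingers":-1,"tx":0.1,"ty":0,"tz":0,"roll":0}]'; python3 -c "
from h import *
for i in range(3): read_camera('top'); o=observe(); print(np.round(o['contact_force'],1),np.round(o['torque'],2))
plan([.4747,-.1603,.2155],-81)"
```

```text
time: 21.55
tool_pos: [0.4747, -0.1608, 0.2121]
tool_rot: [0.507, 1.571, -2.477]
contact_force: [0.0, 0.8, -3.1]
opening: 0.0199
[-0.   0.3 -2.4] [-0.01  0.05 -0.01]
[-0.7  0.5 -2.5] [-0.01  0.09 -0.03]
[ 0.3 -0.8 -2.7] [-0.05  0.08 -0.04]
tx -0.084 ty -0.013 tz -0.002 roll 0.00 | now [ 0.4747 -0.1608  0.2121] yang -80.97 F [ 0.3 -0.8 -2.7] q6 0.93 t 21.7 op 0.0198
```

No resistance 5 mm below tip level, so the pins are probably already in the bores. Continue gently to the lugs.

```bash
python3 -m crank '[{"fingers":-1,"tx":0.04,"ty":0,"tz":0,"roll":0},{"fingers":-1,"tx":0.09,"ty":0,"tz":0,"roll":0},{"fingers":-1,"tx":0.13,"ty":0,"tz":0,"roll":0},{"fingers":-1,"tx":0.18,"ty":0,"tz":0,"roll":0},{"fingers":-1,"tx":0.22,"ty":0,"tz":0,"roll":0},{"fingers":-1,"tx":0.26,"ty":0,"tz":0,"roll":0},{"fingers":-1,"tx":0.3,"ty":0,"tz":0,"roll":0},{"fingers":-1,"tx":0.3,"ty":0,"tz":0,"roll":0}]'; python3 -c "
from h import *
for i in range(3): read_camera('top'); o=observe(); print(np.round(o['contact_force'],1),np.round(o['torque'],2))
plan([.4747,-.1603,.1977],-81)"
```

```text
time: 22.7
tool_pos: [0.4746, -0.1608, 0.2]
tool_rot: [-0.12, 1.571, -3.104]
contact_force: [0.0, 0.0, -3.1]
opening: 0.0196
[ 0.6  0.8 -3.4] [-0.03  0.05 -0.04]
[-0.1 -0.8 -3.3] [0.05 0.01 0.01]
[ 0.2 -1.4 -2.1] [-0.02  0.07  0.01]
tx 0.062 ty -0.013 tz -0.001 roll 0.00 | now [ 0.4747 -0.1608  0.2002] yang -80.97 F [ 0.2 -1.4 -2.1] q6 0.93 t 22.9 op 0.0201
```

```bash
python3 -m crank '[{"fingers":-1,"tx":0.02,"ty":0,"tz":0,"roll":0},{"fingers":-1,"tx":0.03,"ty":0,"tz":0,"roll":0},{"fingers":-1,"tx":0.04,"ty":0,"tz":0,"roll":0},{"fingers":-1,"tx":0.05,"ty":0,"tz":0,"roll":0},{"fingers":-1,"tx":0.06,"ty":0,"tz":0,"roll":0},{"fingers":-1,"tx":0.07,"ty":0,"tz":0,"roll":0},{"fingers":-1,"tx":0.08,"ty":0,"tz":0,"roll":0},{"fingers":-1,"tx":0.08,"ty":0,"tz":0,"roll":0}]' 30; python3 -c "
from h import *
for i in range(3): read_camera('top'); o=observe(); print(np.round(o['contact_force'],1),np.round(o['torque'],2))
plan([.4747,-.1603,.1977],-81)"
```

```text
time: 23.85
tool_pos: [0.4746, -0.1609, 0.1976]
tool_rot: [1.906, 1.57, -1.078]
contact_force: [-4.0, 0.8, 6.1]
opening: 0.0197
[-4.   0.5  6.5] [0.15 0.49 0.05]
[-3.7 -0.2  5.4] [ 0.08  0.47 -0.01]
[-4.1  1.1  5.1] [0.14 0.54 0.09]
tx -0.002 ty -0.015 tz -0.005 roll 0.00 | now [ 0.4746 -0.1609  0.1976] yang -80.96 F [-4.1  1.1  5.1] q6 0.93 t 24.0 op 0.0196
```

Contact came exactly at the seated height (TCP 0.1976 vs 0.1977 predicted). Ease the grip to relieve strain, then check with a small lateral tug.

```bash
python3 -m crank '[{"fingers":-1,"tx":0,"ty":0,"tz":0,"roll":0},{"fingers":-1,"tx":0,"ty":0,"tz":0,"roll":0},{"fingers":-1,"tx":0,"ty":0,"tz":0,"roll":0},{"fingers":-1,"tx":0,"ty":0,"tz":0,"roll":0},{"fingers":-1,"tx":0,"ty":0,"tz":0.03,"roll":0},{"fingers":-1,"tx":0,"ty":0,"tz":0.06,"roll":0},{"fingers":-1,"tx":0,"ty":0,"tz":0.09,"roll":0},{"fingers":-1,"tx":0,"ty":0,"tz":0.09,"roll":0}]' 6; python3 -c "
from h import *
for i in range(3): read_camera('top'); o=observe(); print(np.round(o['contact_force'],1),np.round(o['torque'],2))
plan([.4747,-.1603,.1977],-81); s,d=snap('scene','scene10')
C=cloud('scene',d); o,p,R=tool(); a=np.radians(9); L=(C[...,:2]-p[:2]); y=L@[np.cos(a),np.sin(a)]; x=L@[np.sin(a),-np.cos(a)]; z=C[...,2]
m=(abs(x-.004)<.009)&(y>-.08)&(y<.055)&(z>.01)&(z<.25)
for b in np.arange(-.065,.06,.02): q=np.sort(z[m&(abs(y-b)<.005)]); print(b.round(3),q[:3].round(4),q[-3:].round(4))
cv2.imwrite('pics/c11.png',cv2.resize(s[220:290,270:340,::-1],None,fx=8,fy=8,interpolation=2))"
```

```text
time: 25.0
tool_pos: [0.4715, -0.1613, 0.1967]
tool_rot: [-3.08, 1.57, 0.219]
contact_force: [2.7, 0.1, -4.7]
opening: 0.0199
[ 4.7  0.7 -4.5] [ 0.13 -0.59  0.01]
[ 4.1  0.8 -3.9] [ 0.18 -0.63 -0.04]
[ 4.2  1.7 -5.5] [ 0.2  -0.7  -0.01]
tx -0.025 ty -0.011 tz -0.083 roll 0.00 | now [ 0.4715 -0.1613  0.1967] yang -80.97 F [ 4.2  1.7 -5.5] q6 0.93 t 25.1 op 0.0198
-0.065 [0.0109 0.0126 0.0129] [0.1697 0.1698 0.1704]
-0.045 [0.0302 0.0315 0.0338] [0.1696 0.1696 0.1698]
-0.025 [0.0316 0.032  0.0349] [0.1707 0.1709 0.1709]
-0.005 [0.0287 0.031  0.0336] [0.1584 0.1595 0.1838]
0.015 [0.0317 0.0334 0.0343] [0.1395 0.1401 0.142 ]
0.035 [0.0272 0.0325 0.0338] [0.1206 0.1248 0.1293]
0.055 [0.0343 0.0358 0.0363] [0.0741 0.079  0.1718]
```

Viewer limit reached. The other checks: tugging back gives +4 N from the pins (engaged), the door is level, and its top edge is at z 170 mm, which is right for seated. The fingertips (z 172) would meet the housing top (z 184) when the door is shut, so I'll regrip about 17 mm higher on the block, lightly, and plan the arc.

```bash
python3 -m crank '[{"fingers":-1,"tx":0,"ty":0,"tz":-0.04,"roll":0},{"fingers":-0.42,"tx":0,"ty":0,"tz":-0.04,"roll":0},{"fingers":-0.42,"tx":0,"ty":0,"tz":-0.04,"roll":0},{"fingers":-0.42,"tx":-0.2,"ty":0,"tz":-0.04,"roll":0},{"fingers":-0.42,"tx":-0.43,"ty":0,"tz":-0.04,"roll":0},{"fingers":-0.42,"tx":-0.43,"ty":0,"tz":-0.04,"roll":0},{"fingers":-1,"tx":-0.43,"ty":0,"tz":-0.04,"roll":0},{"fingers":-1,"tx":-0.43,"ty":0,"tz":-0.04,"roll":0}]' 6; python3 -c "
from h import *
for i in range(3): read_camera('top'); o=observe(); print(np.round(o['contact_force'],1),np.round(o['torque'],2))
plan([.4731,-.1611,.214],-81)
s,d=snap('scene','scene11')
C=cloud('scene',d); o,p,R=tool(); a=np.radians(9); L=(C[...,:2]-p[:2]); y=L@[np.cos(a),np.sin(a)]; x=L@[np.sin(a),-np.cos(a)]; z=C[...,2]
m=(abs(x-.004)<.009)&(y>-.08)&(y<.055)&(z>.01)&(z<.178)
for b in np.arange(-.065,.06,.03): q=np.sort(z[m&(abs(y-b)<.005)]); print(b.round(3),q[:2].round(4),q[-2:].round(4))
ax=np.array([.5509,-.1408]); r0=p[:2]-ax; print('r',np.hypot(*r0))
for al in np.arange(0,95,5):
    c,s_=np.cos(np.radians(al)),np.sin(np.radians(al)); w=ax+np.array([c*r0[0]-s_*r0[1],s_*r0[0]+c*r0[1]])-p[:2]
    t=R.T@np.array([*w,0])/.04; print(al,t.round(3)[1:])
"
```

```text
time: 26.2
tool_pos: [0.4727, -0.1612, 0.2141]
tool_rot: [0.899, 1.571, -2.085]
contact_force: [0.2, 0.6, 2.0]
opening: 0.0198
[-0.7 -0.2  2. ] [ 0.05  0.18 -0.01]
[-0.5  0.5  1.9] [ 0.01  0.14 -0.01]
[-0.6 -0.7  2.1] [-0.01  0.14 -0.04]
tx 0.003 ty 0.001 tz -0.011 roll 0.00 | now [ 0.4727 -0.1611  0.2141] yang -80.97 F [-0.6 -0.7  2.1] q6 0.93 t 26.4 op 0.0198
-0.065 [0.0113 0.0132] [0.1671 0.1675]
-0.035 [0.0277 0.0293] [0.1685 0.1686]
-0.005 [0.0295 0.0335] [0.1761 0.1774]
0.025 [0.0302 0.0337] [0.1597 0.1601]
0.055 [0.0326 0.0334] [0.0995 0.1011]
r 0.08083520230324731
0 [0. 0.]
5 [ 0.175 -0.025]
10 [ 0.346 -0.064]
15 [ 0.514 -0.119]
20 [ 0.676 -0.188]
25 [ 0.832 -0.271]
30 [ 0.98  -0.367]
35 [ 1.118 -0.476]
40 [ 1.247 -0.596]
45 [ 1.365 -0.727]
50 [ 1.471 -0.868]
55 [ 1.564 -1.018]
60 [ 1.644 -1.175]
65 [ 1.71  -1.338]
70 [ 1.762 -1.507]
75 [ 1.798 -1.679]
80 [ 1.82  -1.854]
85 [ 1.826 -2.031]
90 [ 1.816 -2.207]
```

Regripped higher with only about 2 N of strain. Swing the first 40°.

```bash
python3 -m crank '[{"fingers":-1,"tx":0,"ty":0.175,"tz":-0.025,"roll":-0.5},{"fingers":-1,"tx":0,"ty":0.346,"tz":-0.064,"roll":-1},{"fingers":-1,"tx":0,"ty":0.514,"tz":-0.119,"roll":-1.5},{"fingers":-1,"tx":0,"ty":0.676,"tz":-0.188,"roll":-2},{"fingers":-1,"tx":0,"ty":0.832,"tz":-0.271,"roll":-2.5},{"fingers":-1,"tx":0,"ty":0.98,"tz":-0.367,"roll":-3},{"fingers":-1,"tx":0,"ty":1.118,"tz":-0.476,"roll":-3.5},{"fingers":-1,"tx":0,"ty":1.247,"tz":-0.596,"roll":-4}]' 6
cat > arc.py <<'E'
from h import *
import sys
ax=np.array([.5509,-.1408]); r=.0806; off=np.degrees(np.arctan2(-.0203,-.0778))
for i in range(3): read_camera('top'); o=observe(); print(np.round(o['contact_force'],1),np.round(o['torque'],2))
o,p,R=tool(); a0=yang(R)+81
print('now deg %.2f'%a0,p.round(4),'radius %.4f'%np.hypot(*(p[:2]-ax)),'op',o['opening'].round(4),'t',o['time'])
for al in map(float,sys.argv[1:]):
    b=np.radians(off+al); w=ax+r*np.array([np.cos(b),np.sin(b)])-p[:2]
    t=R.T@np.array([*w,0])/.04; print(al,t.round(3)[1:],'roll %.2f'%(-(al-a0)/10))
E
python3 arc.py 45 50 55 60 64 68 72 76
```

```text
time: 27.4
tool_pos: [0.5045, -0.2073, 0.2143]
tool_rot: [1.324, 1.57, -0.96]
contact_force: [0.5, -1.2, 2.2]
opening: 0.02
[-0.7 -1.6  3.5] [-0.28  0.14 -0.1 ]
[-1.4 -3.   3. ] [-0.41  0.09 -0.03]
[ 0.7 -2.7  2.4] [-0.45 -0.04 -0.13]Traceback (most recent call last):
  File "arc.py", line 6, in <module>
    print('now deg %.2f'%a0,p.round(4),'radius %.4f'%np.hypot(*(p[:2]-ax)),'op',o['opening'].round(4),'t',o['time'])
                                                                                ^^^^^^^^^^^^^^^^^^
AttributeError: 'float' object has no attribute 'round'
```

```bash
sed -i "s/o\['opening'\].round(4)/round(o['opening'],4)/" arc.py; python3 arc.py 45 50 55 60 64 68 72 76
```

```text
[-0.2 -2.4  3.3] [-0.5  -0.03 -0.11]
[ 0.1 -2.5  2.2] [-0.57 -0.08 -0.17]
[ 0.4 -2.7  1.5] [-0.55  0.   -0.14]
now deg 39.95 [ 0.5041 -0.2068  0.2142] radius 0.0809 op 0.0202 t 27.7
45.0 [ 0.173 -0.033] roll -0.51
50.0 [ 0.344 -0.073] roll -1.01
55.0 [ 0.511 -0.128] roll -1.51
60.0 [ 0.672 -0.197] roll -2.01
64.0 [ 0.797 -0.263] roll -2.41
68.0 [ 0.917 -0.337] roll -2.81
72.0 [ 1.031 -0.419] roll -3.21
76.0 [ 1.139 -0.508] roll -3.61
```

```bash
python3 -m crank '[{"fingers":-1,"tx":0,"ty":0.173,"tz":-0.033,"roll":-0.5},{"fingers":-1,"tx":0,"ty":0.344,"tz":-0.073,"roll":-1},{"fingers":-1,"tx":0,"ty":0.511,"tz":-0.128,"roll":-1.5},{"fingers":-1,"tx":0,"ty":0.672,"tz":-0.197,"roll":-2},{"fingers":-1,"tx":0,"ty":0.797,"tz":-0.263,"roll":-2.4},{"fingers":-1,"tx":0,"ty":0.917,"tz":-0.337,"roll":-2.8},{"fingers":-1,"tx":0,"ty":1.031,"tz":-0.419,"roll":-3.2},{"fingers":-1,"tx":0,"ty":1.139,"tz":-0.508,"roll":-3.6}]' 6; python3 arc.py 79 81 83 85 86 87 88 89 90 91
```

```text
time: 28.7
tool_pos: [0.5522, -0.2218, 0.2149]
tool_rot: [0.794, 1.568, -0.862]
contact_force: [1.0, -3.4, 4.4]
opening: 0.0201
[ 1.1 -3.8  5.1] [-0.8  -0.11 -0.09]
[-0.4 -3.4  5.5] [-0.7  -0.19 -0.06]
[ 1.5 -3.5  5.7] [-0.77 -0.3  -0.05]
now deg 75.94 [ 0.5523 -0.2217  0.2149] radius 0.0809 op 0.0198 t 28.85
79.0 [ 0.091 -0.02 ] roll -0.31
81.0 [ 0.16  -0.032] roll -0.51
83.0 [ 0.229 -0.046] roll -0.71
85.0 [ 0.297 -0.063] roll -0.91
86.0 [ 0.331 -0.072] roll -1.01
87.0 [ 0.365 -0.082] roll -1.11
88.0 [ 0.399 -0.092] roll -1.21
89.0 [ 0.432 -0.103] roll -1.31
90.0 [ 0.465 -0.115] roll -1.41
91.0 [ 0.498 -0.127] roll -1.51
```

Strain is building slightly (0.75 Nm), so I'll loosen to a light cage and push the rest of the way slowly.

```bash
python3 -m crank '[{"fingers":-0.46,"tx":0,"ty":0,"tz":0,"roll":0},{"fingers":-0.46,"tx":0,"ty":0,"tz":0,"roll":0},{"fingers":-0.46,"tx":0,"ty":0.05,"tz":-0.01,"roll":-0.2},{"fingers":-0.46,"tx":0,"ty":0.1,"tz":-0.02,"roll":-0.35},{"fingers":-0.46,"tx":0,"ty":0.16,"tz":-0.03,"roll":-0.5},{"fingers":-0.46,"tx":0,"ty":0.2,"tz":-0.04,"roll":-0.6},{"fingers":-0.46,"tx":0,"ty":0.25,"tz":-0.05,"roll":-0.75},{"fingers":-0.46,"tx":0,"ty":0.3,"tz":-0.06,"roll":-0.9}]' 6; python3 arc.py 87 88 89 90 91 92 93
cat > door.py <<'E'
from h import *
s,d=read_camera('scene'); C=cloud('scene',d); a=np.radians(9); L=C[...,:2]-np.array([.5509,-.1408])
hx=L@[np.cos(a),np.sin(a)]-.092; hy=L@[-np.sin(a),np.cos(a)]+.058; z=C[...,2]
m=(z>.14)&(z<.172)&(hx<-.078)&(hx>-.14)&(hy<.035)&(hy>-.11)
f=np.polyfit(hy[m],hx[m],1); print('panel top: n',m.sum(),'outer x at free end %.4f'%np.polyval(f,-.09),'angle',np.degrees(np.arctan(f[0])),'free y',hy[m].min())
m=(z>.02)&(z<.18)&(hx<-.08)&(hx>-.12)&(hy>-.11)&(hy<.02)
for b in (-.085,-.07): q=m&(abs(hy-b)<.006); print(b,q.sum(),'x',np.median(hx[q]).round(4),'z',np.sort(z[q])[[2,-3]].round(4))
E
python3 door.py
```

```text
time: 29.85
tool_pos: [0.5641, -0.2198, 0.2141]
tool_rot: [-1.019, 1.571, -2.517]
contact_force: [-1.0, 0.1, 1.2]
opening: 0.025
[-1.   0.3 -0.1] [ 0.01 -0.06  0.01]
[-0.5 -0.3 -0.6] [-0.06 -0.08 -0.01]
[-0.2  0.   0.6] [-0.03 -0.12 -0.  ]
now deg 85.05 [ 0.5641 -0.2198  0.2141] radius 0.0801 op 0.0247 t 30.0
87.0 [0.076 0.005] roll -0.20
88.0 [0.111 0.   ] roll -0.30
89.0 [ 0.146 -0.006] roll -0.40
90.0 [ 0.18  -0.012] roll -0.50
91.0 [ 0.215 -0.018] roll -0.60
92.0 [ 0.249 -0.026] roll -0.70
93.0 [ 0.284 -0.034] roll -0.80
panel top: n 353 outer x at free end -0.1048 angle 6.412521760170632 free y -0.09362626971702712
-0.085 219 x -0.1076 z [0.0306 0.1683]
-0.07 161 x -0.1053 z [0.033  0.1686]
```

```bash
python3 -m crank '[{"fingers":-0.46,"tx":0,"ty":0.05,"tz":0,"roll":-0.15},{"fingers":-0.46,"tx":0,"ty":0.1,"tz":0,"roll":-0.3},{"fingers":-0.46,"tx":0,"ty":0.14,"tz":0,"roll":-0.4},{"fingers":-0.46,"tx":0,"ty":0.17,"tz":-0.01,"roll":-0.5},{"fingers":-0.46,"tx":0,"ty":0.2,"tz":-0.01,"roll":-0.5},{"fingers":-0.46,"tx":0,"ty":0.22,"tz":-0.02,"roll":-0.5},{"fingers":-0.46,"tx":0,"ty":0.24,"tz":-0.02,"roll":-0.5},{"fingers":-0.46,"tx":0,"ty":0.24,"tz":-0.02,"roll":-0.5}]' 6; python3 arc.py 90; python3 door.py
```

```text
time: 31.05
tool_pos: [0.5735, -0.2183, 0.2141]
tool_rot: [0.219, 1.571, -1.194]
contact_force: [-0.9, -1.2, -0.8]
opening: 0.0248
[ 0.3 -0.2 -1.1] [-0.03 -0.1  -0.02]
[-0.5 -0.6 -0.5] [-0.07 -0.1  -0.  ]
[ 0.4 -0.2  0. ] [-0.05 -0.1  -0.04]
now deg 90.03 [ 0.5735 -0.2183  0.2141] radius 0.0807 op 0.0246 t 31.2
90.0 [-0.057  0.003] roll 0.00
panel top: n 358 outer x at free end -0.0902 angle 1.3504644426694659 free y -0.09417693287619705
-0.085 220 x -0.0919 z [0.0292 0.1693]
-0.07 180 x -0.0911 z [0.0333 0.1689]
```

```bash
python3 -m crank '[{"fingers":-0.46,"tx":0,"ty":0.01,"tz":0,"roll":0},{"fingers":-0.46,"tx":0,"ty":0.02,"tz":0,"roll":0},{"fingers":-0.46,"tx":0,"ty":0.03,"tz":0,"roll":0},{"fingers":-0.46,"tx":0,"ty":0.04,"tz":0,"roll":0},{"fingers":-0.46,"tx":0,"ty":0.05,"tz":0,"roll":0},{"fingers":-0.46,"tx":0,"ty":0.06,"tz":0,"roll":0},{"fingers":-0.46,"tx":0,"ty":0.06,"tz":0,"roll":0},{"fingers":-0.46,"tx":0,"ty":0.06,"tz":0,"roll":0}]' 6; python3 arc.py 90; python3 door.py
```

```text
time: 32.25
tool_pos: [0.5759, -0.218, 0.2141]
tool_rot: [-0.037, 1.571, -1.45]
contact_force: [-0.5, -0.7, 0.4]
opening: 0.0248
[0.1 0.2 0.6] [-0.05  0.01  0.06]
[-0.6 -1.   0.8] [-0.01 -0.08 -0.02]
[0.4 0.2 0.1] [-0.1  -0.09 -0.02]
now deg 90.03 [ 0.5759 -0.218   0.2141] radius 0.0811 op 0.0245 t 32.4
90.0 [-0.117  0.002] roll 0.00
panel top: n 356 outer x at free end -0.0864 angle 0.010779269064417526 free y -0.09401649131754825
-0.085 216 x -0.0884 z [0.0301 0.1687]
-0.07 186 x -0.0878 z [0.0338 0.169 ]
```

```bash
python3 -m crank '[{"fingers":-0.46,"tx":0,"ty":0.01,"tz":0,"roll":0},{"fingers":-0.46,"tx":0,"ty":0.02,"tz":0,"roll":0},{"fingers":-0.46,"tx":0,"ty":0.03,"tz":0,"roll":0},{"fingers":-0.46,"tx":0,"ty":0.04,"tz":0,"roll":0},{"fingers":-0.46,"tx":0,"ty":0.05,"tz":0,"roll":0},{"fingers":-0.46,"tx":0,"ty":0.05,"tz":0,"roll":0},{"fingers":-0.46,"tx":0,"ty":0.05,"tz":0,"roll":0},{"fingers":-0.46,"tx":0,"ty":0.05,"tz":0,"roll":0}]' 6; python3 arc.py 90; python3 door.py
```

```text
time: 33.45
tool_pos: [0.5769, -0.2178, 0.2141]
tool_rot: [-1.683, 1.568, -3.097]
contact_force: [-7.2, -1.3, 1.7]
opening: 0.0248
[-6.1 -0.7  2.5] [-0.26  0.98 -0.03]
[-5.2 -1.7  2.2] [-0.26  0.96  0.03]
[-6.5 -0.2  2.4] [-0.24  0.98 -0.09]
now deg 90.02 [ 0.5768 -0.2178  0.2141] radius 0.0813 op 0.0246 t 33.6
90.0 [-0.142  0.002] roll 0.00
panel top: n 355 outer x at free end -0.0853 angle -0.42424305549149344 free y -0.09385442050009879
-0.085 222 x -0.0873 z [0.0318 0.1692]
-0.07 191 x -0.087 z [0.0323 0.169 ]
```

The buffers are met at about 6 N. Ease off slowly, open a little, and lift straight away.

```bash
python3 -m crank '[{"fingers":-0.46,"tx":0,"ty":-0.01,"tz":0,"roll":0},{"fingers":-0.46,"tx":0,"ty":-0.02,"tz":0,"roll":0},{"fingers":-0.46,"tx":0,"ty":-0.03,"tz":0,"roll":0},{"fingers":-0.46,"tx":0,"ty":-0.04,"tz":0,"roll":0},{"fingers":-0.46,"tx":0,"ty":-0.05,"tz":0,"roll":0},{"fingers":-0.2,"tx":0,"ty":-0.05,"tz":0,"roll":0},{"fingers":-0.2,"tx":0,"ty":-0.05,"tz":0,"roll":0},{"fingers":-0.2,"tx":0,"ty":-0.05,"tz":0,"roll":0}]' 6; python3 arc.py; python3 -m crank '[{"fingers":-0.2,"tx":-0.1,"ty":-0.05,"tz":0,"roll":0},{"fingers":-0.2,"tx":-0.3,"ty":-0.05,"tz":0,"roll":0},{"fingers":-0.2,"tx":-0.6,"ty":-0.05,"tz":0,"roll":0},{"fingers":-0.2,"tx":-1,"ty":-0.05,"tz":0,"roll":0},{"fingers":-0.2,"tx":-1.4,"ty":-0.05,"tz":0,"roll":0},{"fingers":-0.2,"tx":-1.8,"ty":-0.05,"tz":0,"roll":0},{"fingers":-0.2,"tx":-2,"ty":-0.05,"tz":0,"roll":0},{"fingers":-0.2,"tx":-2,"ty":-0.05,"tz":0,"roll":0}]'; python3 door.py
python3 - <<'E'
from h import *
a=cv2.imread('pics/top0.png'); t,_=snap('top','topE'); s,_=snap('scene','sceneE')
for n,i in(('top0',t),('scene0',s)):
    d=np.abs(cv2.imread(f'pics/{n}.png').astype(int)[:,:,::-1]-i).max(2)>60
    k,l,st,ce=cv2.connectedComponentsWithStats(cv2.morphologyEx(d.astype(np.uint8),cv2.MORPH_OPEN,np.ones((2,2),np.uint8)))
    print(n,[tuple(map(int,q[:5])) for q in st[1:] if q[4]>8])
E
```

```text
time: 34.65
tool_pos: [0.576, -0.2179, 0.2141]
tool_rot: [1.389, 1.571, -0.024]
contact_force: [0.8, 0.8, -0.3]
opening: 0.0365
[-0.4  0.5 -0.3] [-0.02 -0.16  0.  ]
[-0.1  0.3  0.5] [-0.02 -0.18 -0.  ]
[-0.7  0.3 -0.2] [ 0.   -0.16 -0.01]
now deg 90.03 [ 0.5759 -0.2179  0.2141] radius 0.0811 op 0.0366 t 34.8
time: 35.8
tool_pos: [0.5741, -0.2183, 0.2949]
tool_rot: [0.881, 1.569, -0.532]
contact_force: [0.0, 1.4, -0.1]
opening: 0.0367
panel top: n 497 outer x at free end -0.0884 angle 1.1340618622471237 free y -0.09461450936239205
-0.085 220 x -0.0898 z [0.0294 0.1687]
-0.07 182 x -0.0889 z [0.0315 0.1693]
top0 [(312, 128, 134, 163, 8424), (425, 170, 5, 6, 23), (436, 175, 6, 7, 29), (347, 193, 14, 12, 95), (230, 198, 10, 15, 77), (351, 208, 3, 3, 9), (217, 215, 11, 14, 100), (219, 230, 3, 6, 12), (386, 236, 3, 7, 17), (379, 239, 4, 4, 11), (218, 242, 8, 5, 33), (227, 288, 9, 4, 25), (201, 315, 5, 6, 20), (245, 322, 32, 13, 242), (246, 337, 6, 26, 71), (263, 339, 11, 22, 132), (269, 346, 90, 74, 2276), (327, 346, 7, 3, 17), (509, 346, 10, 5, 26), (319, 348, 32, 15, 294), (362, 354, 53,
[... 716 characters left out ...]
), (332, 106, 19, 21, 206), (362, 137, 8, 4, 20), (352, 141, 47, 36, 754), (340, 144, 12, 9, 77), (331, 147, 3, 7, 18), (335, 150, 28, 31, 316), (225, 154, 15, 14, 182), (360, 177, 31, 22, 317), (340, 181, 19, 11, 88), (297, 186, 28, 24, 409), (317, 210, 11, 9, 35), (342, 211, 14, 7, 53), (0, 214, 13, 15, 57), (14, 215, 3, 4, 9), (0, 234, 17, 14, 110), (0, 235, 51, 55, 1461), (336, 238, 14, 13, 62), (332, 244, 16, 17, 127), (55, 250, 12, 6, 52), (69, 267, 44, 31, 639), (355, 268, 6, 7, 25), (0, 322, 3, 4, 10), (0, 327, 4, 5, 12), (17, 347, 16, 19, 164), (31, 347, 10, 15, 58), (2, 348, 16, 30, 258), (119, 365, 33, 22, 122), (38, 366, 5, 7, 15), (32, 393, 39, 27, 567), (162, 402, 29, 18, 200)]
```

```bash
for i in 1 2 3; do python3 door.py|head -1; done; python3 -c "
from h import *
plan([.5759,-.2179,.2141],9.03)
for q in ('scene0','sceneE'):
    im=cv2.imread(f'pics/{q}.png').astype(int); print(q,[im[v-12:v+12,u-12:u+12].mean().round(1) for u,v in((325,346),(348,353),(286,339),(250,306),(232,272),(283,167),(270,150),(229,155))])"
```

```text
panel top: n 498 outer x at free end -0.0883 angle 1.0661158582052401 free y -0.09414133714915293
panel top: n 499 outer x at free end -0.0883 angle 1.119750901217245 free y -0.0942089888785061
panel top: n 497 outer x at free end -0.0882 angle 1.0172985297944104 free y -0.09403256714850422
tx 1.985 ty 0.056 tz 0.003 roll 0.00 | now [ 0.5737 -0.2182  0.2935] yang 9.03 F [ 0.1 -0.4  0.2] q6 -0.65 t 36.1 op 0.0370
scene0 [np.float64(124.3), np.float64(125.4), np.float64(143.2), np.float64(133.1), np.float64(145.7), np.float64(94.3), np.float64(88.0), np.float64(98.3)]
sceneE [np.float64(126.8), np.float64(127.9), np.float64(146.0), np.float64(135.6), np.float64(148.5), np.float64(95.8), np.float64(89.6), np.float64(129.1)]
```

The free edge rests about 1.4 mm off the light-contact position (it rebounded a little). I'll nudge it again, more lightly, and retreat slower.

```bash
python3 -m crank '[{"fingers":-0.2,"tx":0.4,"ty":0.05,"tz":0,"roll":0},{"fingers":-0.2,"tx":0.8,"ty":0.05,"tz":0,"roll":0},{"fingers":-0.2,"tx":1.2,"ty":0.05,"tz":0,"roll":0},{"fingers":-0.2,"tx":1.6,"ty":0,"tz":0,"roll":0},{"fingers":-0.2,"tx":1.9,"ty":0,"tz":0,"roll":0},{"fingers":-0.2,"tx":1.98,"ty":0,"tz":0,"roll":0},{"fingers":-0.3,"tx":1.98,"ty":0,"tz":0,"roll":0},{"fingers":-0.46,"tx":1.98,"ty":0,"tz":0,"roll":0}]' 6; python3 -m crank '[{"fingers":-0.46,"tx":0,"ty":0.01,"tz":0,"roll":0},{"fingers":-0.46,"tx":0,"ty":0.02,"tz":0,"roll":0},{"fingers":-0.46,"tx":0,"ty":0.03,"tz":0,"roll":0},{"fingers":-0.46,"tx":0,"ty":0.04,"tz":0,"roll":0},{"fingers":-0.46,"tx":0,"ty":0.05,"tz":0,"roll":0},{"fingers":-0.46,"tx":0,"ty":0.055,"tz":0,"roll":0},{"fingers":-0.46,"tx":0,"ty":0.06,"tz":0,"roll":0},{"fingers":-0.46,"tx":0,"ty":0.06,"tz":0,"roll":0}]'; python3 arc.py; python3 door.py
```

```text
time: 37.1
tool_pos: [0.5742, -0.2184, 0.2156]
tool_rot: [0.858, 1.57, -0.556]
contact_force: [-0.6, 0.6, 0.3]
opening: 0.0269
time: 38.1
tool_pos: [0.5763, -0.2179, 0.2149]
tool_rot: [-0.043, 1.571, -1.456]
contact_force: [0.5, -0.4, 0.0]
opening: 0.025
[-0.8 -0.4  0.7] [-0.07 -0.07 -0.05]
[-0.  -0.4 -0.1] [-0.02 -0.05 -0.02]
[-0.8 -0.7  0.1] [-0.01 -0.06  0.  ]
now deg 90.03 [ 0.5763 -0.2179  0.2149] radius 0.0811 op 0.0243 t 38.25
panel top: n 357 outer x at free end -0.0856 angle -0.3813288426730535 free y -0.09436851829162282
-0.085 217 x -0.0873 z [0.0322 0.1677]
-0.07 183 x -0.087 z [0.0322 0.1681]
```

```bash
python3 -m crank '[{"fingers":-0.44,"tx":0,"ty":0,"tz":0,"roll":0},{"fingers":-0.42,"tx":0,"ty":0,"tz":0,"roll":0},{"fingers":-0.4,"tx":0,"ty":0,"tz":0,"roll":0},{"fingers":-0.36,"tx":0,"ty":0,"tz":0,"roll":0},{"fingers":-0.3,"tx":0,"ty":0,"tz":0,"roll":0},{"fingers":-0.2,"tx":0,"ty":0,"tz":0,"roll":0},{"fingers":-0.2,"tx":0,"ty":0,"tz":0,"roll":0},{"fingers":-0.2,"tx":0,"ty":0,"tz":0,"roll":0}]'; python3 door.py; python3 -m crank '[{"fingers":-0.2,"tx":-0.1,"ty":0,"tz":0,"roll":0},{"fingers":-0.2,"tx":-0.3,"ty":0,"tz":0,"roll":0},{"fingers":-0.2,"tx":-0.6,"ty":0,"tz":0,"roll":0},{"fingers":-0.2,"tx":-1,"ty":0,"tz":0,"roll":0},{"fingers":-0.2,"tx":-1.4,"ty":0,"tz":0,"roll":0},{"fingers":-0.2,"tx":-1.8,"ty":0,"tz":0,"roll":0},{"fingers":-0.2,"tx":-2,"ty":0,"tz":0,"roll":0},{"fingers":-0.2,"tx":-2,"ty":0,"tz":0,"roll":0}]'; python3 door.py;python3 door.py
```

```text
time: 39.3
tool_pos: [0.5763, -0.2179, 0.2149]
tool_rot: [-0.206, 1.571, -1.619]
contact_force: [-0.5, -0.1, 0.5]
opening: 0.0371
panel top: n 347 outer x at free end -0.0864 angle -0.0009502278172190603 free y -0.09397822488210417
-0.085 227 x -0.0882 z [0.0309 0.1683]
-0.07 176 x -0.0877 z [0.032  0.1682]
time: 40.35
tool_pos: [0.5765, -0.218, 0.2957]
tool_rot: [0.886, 1.569, -0.527]
contact_force: [0.4, -0.5, -0.1]
opening: 0.0368
panel top: n 510 outer x at free end -0.0867 angle 0.3349721602385166 free y -0.09386075520628007
-0.085 217 x -0.0884 z [0.03   0.1679]
-0.07 183 x -0.0878 z [0.0313 0.1685]
panel top: n 501 outer x at free end -0.0868 angle 0.53238502250811 free y -0.09431599241824518
-0.085 223 x -0.0883 z [0.0301 0.1686]
-0.07 181 x -0.0878 z [0.0329 0.1679]
```

Now steady at outer face x = -88 mm, so the panel's middle is at about -84 mm as specified. The door is level and the gripper is clear. Handing in.

```bash
python3 -c "
from cell import *
print(hand_in(), observe()['time'])"
```

```text
the job is handed in; nothing more can be done
the job is handed in; nothing more can be done
```

The door is on both hinge pins, fully down on the lugs, and swung shut against the buffers. I handed in at about 40.5 s of the 72 s limit. One mistake on the way may count against the "no knocks" condition.

**What went wrong:**
- **First approach:** I came in about 20 mm too high, so the lower knuckle met the upper pin or lug. The door tilted about 6° in the grip. Only about 5 N of contact showed at the end of that move; the peak during it was not recorded.
- **Recovery:** I backed off and squared the door on a clear patch of bench, pressing with up to about 19 N. I then shifted my grip about 18 mm along the block and came in again at the right height.
- **First closing:** The door rebounded about 1.4 mm from the buffers, so I nudged it shut a second time, more lightly.

**Last checks:**
- **Seating:** The knuckles went down with no resistance until contact at the predicted seated height, 0.1976 m against 0.1977 m. Forces on the hinge were about 8 N. A small backward tug was held by the pins. The top edge measured 170 mm when seated, and about 168 mm with the door shut (1–2 mm measuring error).
- **Shut:** The outer face at the free edge is at x = -88 mm, which puts the panel middle at the specified -84 mm. This stayed steady after release. The fitted panel angle read 0.3–0.5°, slightly off zero, which is within measuring noise.
- **Robot:** The gripper is clear of the door, with no contact force showing.
- **Bystanders:** Comparing scene pictures from the start and after the first release showed nothing moved. The top picture showed small changes near the two specimens, which I took for arm shadow and did not check further.

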